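# Seat jar lids with the hand-cranked lid press

## Robot

A 7-joint arm with a two-finger parallel gripper is mounted at the origin on the work surface. World frame = base frame: x ahead of the robot, y to its left, z up, the work surface at z = 0. Lengths are in m, angles in rad, forces in N, time in s.
With the tool pointing down it reaches from about 0.425 to 0.875 m from the base axis. Payload 4.7 kg.
Tool frame: the origin (TCP) lies at the very end of the fingers, on their centre line; the grasp point (between the pads) lies behind it (ctrl.tcp_to_grasp is the y of the grasp point in the tool frame, in m); y points along the fingers, x is the direction in which the jaws open and shut, and the axes are right-handed (so a half turn about y gives the same grasp; the last joint's range is limited). The gripper opens to 87 mm and grips with 3 to 60 N. Pads are 19 mm wide; open, the fingers measure 117 mm over their backs; the gripper's body (75 mm by 190 mm) begins 51 mm behind the grasp point.
Start: joints at [0.014, 0.321, -0.07, 1.45, 0.023, 1.371, -0.057], TCP at [0.65, -0, 0.223] pointing down, gripper open.
Joint ranges: [-2.86, 2.86], [-0.3, 2.09], [-1.38, 1.24], [0.06, 2.45], [-1.56, 4.7], [0.09, 2.05], [-2.69, 2.69]. Speed limits (rad/s): [2.57, 2.57, 3.14, 3.14, 3.14, 3.14, 3.14].

## Interface

Orientations are given as a rotation vector (axis times angle).
In Python, from bench import ctrl, get_image, workorder gives the robot as it stands.
- The arm moves only by the tool drive_tool, never from a script. Its argument "increments" is text: rows parted by semicolons, each of 5 numbers parted by spaces: the shift along the tool's x, y, z in mm, then the turn about the tool's y in degrees, then the closure in counts, from 0 (fully open) to 255 (shut). In form: tx ty tz yaw fingers; .... A call has 1 to 20 rows; each row shifts and turns the commanded pose from where the row before left it, along the tool's axes as they then stand; what a row does not reach is not made up. A row lasts 1/8 s, in which the tool goes at most 62.5 mm and 10.7 degrees, less where a joint would pass 70% of its speed; a pose out of reach is approached as far as the arm can. A call is refused whole if a number of a shift passes 62.5 or a number of a turn 10.7, either way. A call with a gripper value outside its range is refused whole. The fingers move at their own pace and stop on an object; "squeeze" is the grip in N (left out, the last holds). Time passes only in rows, so rows that do not move let the fingers close. It gives the time, the measured TCP pose, the force and the opening at its end, in the units of the state.
- ctrl.get_state(): the state, without advancing time (a new reading comes with each control period).
- get_image(name): name is "scene" or "side" or "wrist"; returns a dict with "img" (420x560x3 uint8, red, green, blue), "mtx" (3x3 intrinsics, pixels), "k1" (the pictures are not rectified: a ray, as slopes to the right and down, at radius r is drawn at 1 + k1 r^2 times it, then the intrinsics apply), "camera_from_world" (4x4, takes a point from world to camera coordinates). Camera axes: x right, y up, looking along -z (the intrinsics and any distortion apply to the point x, -y, -z); pixel columns grow to the right and rows downward; lengths in m; the calibration is good to about 2 mm. A picture is of the moment at which its call begins. There is no depth.
- workorder.close_job(): hands the job in, once; it reports no verdict.
The state is a dict: "time": time; "joint_positions": joint angles; "qd": joint speeds; "joint_torque": joint torques, N m; "position": TCP position; "tool_rot": TCP orientation; "ft_force": force on the tool from outside, world axes, zero at the start; "torque": the same for the moment, N m; "grip_width": opening from 0.0 (shut) to 1.0 (fully open).
Only numpy, scipy, OpenCV 4.12 (cv2) and the standard library are available. Lean on these libraries where they do the work, as an engineer would, in place of code of your own. Each camera call takes 0.05 s, during which the arm holds its last target.

## Task

Put every teal jar from the steel sheet upright into the aluminium carriage of the lid press, one jar to a bay, and leave the purple jar on the sheet where it is. Crank the handwheel until the carriage stands squarely under the press head, its red marks level with the red lines on the press columns, and push the red plunger down to its stop and let it rise. Then crank the carriage all the way back out to its end stop, and stand the teal jars back on the steel sheet.

Things in the scene. Friction and masses are not known exactly. Their poses are not given: they have to be found in the camera images.
- jar_a: squat round closed teal jar, 36 mm diameter, 32 mm tall, 45 g, standing upright on the steel sheet (3 mm thick); origin at the centre of its underside, z up. There are two or three teal jars; an absent one reads None
- jar_b: squat round closed teal jar, 36 mm diameter, 32 mm tall, 45 g, standing upright on the steel sheet (3 mm thick); origin at the centre of its underside, z up. There are two or three teal jars; an absent one reads None
- jar_c: squat round closed teal jar, 36 mm diameter, 32 mm tall, 45 g, standing upright on the steel sheet (3 mm thick); origin at the centre of its underside, z up. There are two or three teal jars; an absent one reads None
- sheet: flat steel sheet fixed on the table, 220 mm (its x) x 180 mm (its y), 3 mm thick; origin at the centre of its underside
- purple: squat round closed purple jar, 36 mm diameter, 32 mm tall, 45 g, standing upright on the steel sheet (3 mm thick); origin at the centre of its underside, z up. Not part of the job: do not move it
- scale: black pocket scale, 75 x 120 x 18 mm, lying loose on the table; origin at the centre of its underside. Not part of the job
- nest (a point): carriage: centre of the floor of the middle of its three open bays, which lie in a row along this point's x (centres at x = -49, 0, +49 mm). Bays 46 x 46 mm inside, walls 3 mm thick, 12 mm high; floor 30 mm above the table. The carriage (156 x 58 mm) slides along this point's y; +y is towards the press. A red mark is on the middle of each end wall
- press_mark (a point): where nest must be brought: under the middle of the press head, same height, axes and x; the carriage is squarely under the head when the y of nest in this frame is 0. 117 to 143 mm along the track from the outer stop, differing between starts
- press: blue press bridge fixed over the track, 50 mm long along its y, 228 mm wide along its x, columns 24 mm wide at x = -102 and +102 mm, bridge top 137 mm above the table; red lines on the columns mark its middle. Origin at the middle of its foot, 14 mm above the table
- wheel_hub (a point): centre of the flat-lying handwheel, at mid rim, 90 mm above the table. Black round rim 14 mm thick, mean radius 56 mm, no crank handle. Three 10 mm spokes at 0 (yellow), 120, 240 deg counterclockwise from this point's x, which turns with the wheel. Hub 28 mm diameter, up to 10 mm above this point. Free below, down to 14 mm above the table, but for a 34 mm post on the axis
- wheel (a joint): turn of the handwheel, rad: 0 at the outer end stop of the carriage, at most 5.4, growing counterclockwise seen from above. By rack and pinion each radian moves the carriage 30 mm towards the press. Stays where it is left; about 0.1 Nm turns it, more when fast
- plunger_top (a point): centre of the flat top of the red plunger button, 44 mm diameter, 174 mm above the table when up, over the middle of the press bridge
- plunger (a joint): travel of the press plunger, m: 0 up, 0.014 down at its stop; springs back up. About 4 N starts it, 11 N holds it at the stop. Up, the press plate clears the jars by 16 mm, down by 2 mm (its soft pad meets the lids)
Not all that is in view belongs to the job. Leave any orange or pink look-alike of the jar_a alone.

How it is judged:
By the outcome, as a careful person would: the job done as asked, in the order asked, and still so for the second after the job is handed in, with the robot touching nothing.
Of jar_a, jar_b, jar_c only 2 to 3 are there at a start; the rules pass over those that are not, and their reading is None.
At some moment in a run one of jar_a, jar_b, jar_c may be knocked a few centimetres aside while the robot is not near it.
It also fails if it takes over 210 s, if anything falls off the work surface, if the arm or the gripper's body presses on something with over 40 N, if the wrist force passes 120 N, or if a joint passes its speed limit or range.

## Working session

There is one attempt and no reset: what is moved stays moved. The work goes in short steps, Python scripts to look and compute and a tool call to move; the robot and the scene stay as the last step left them, time stands still between calls to the robot, and variables do not carry over. Pictures are saved under pics/ and viewed, and the job is handed in when it is done.

Besides the shell and the picture viewer there is one more tool, called after "Call:" as name(argument=value, ...) on one line, values as JSON. drive_tool: Moves the arm, as the interface text tells. Its arguments: {"type":"object","properties":{"increments":{"type":"string"},"squeeze":{"type":"number"}},"required":["increments"]}

```bash
ls; mkdir -p pics
cat > h.py <<'E'
import numpy as np, cv2
from bench import ctrl, get_image, workorder
from scipy.spatial.transform import Rotation as R
def snap(n,f):
    d=get_image(n); cv2.imwrite('pics/'+f+'.png',cv2.cvtColor(d['img'],cv2.COLOR_RGB2BGR)); np.savez('pics/'+f+'.npz',**{k:np.array(d[k]) for k in d}); return d
def load(f): return np.load('pics/'+f+'.npz')
def back(f,u,v,z):
    d=load(f); K=d['mtx'];k1=float(d['k1']);T=d['camera_from_world']
    p=np.array([(u-K[0,2])/K[0,0],(v-K[1,2])/K[1,1]]); q=p.copy()
    for _ in range(30): q=p/(1+k1*(q@q))
    r=np.array([q[0],-q[1],-1]); Rm=T[:3,:3]; c=-Rm.T@T[:3,3]; w=Rm.T@r
    return c+w*(z-c[2])/w[2]
def proj(f,P):
    d=load(f); K=d['mtx'];k1=float(d['k1']);T=d['camera_from_world']
    P=np.atleast_2d(P); c=P@T[:3,:3].T+T[:3,3]; q=np.stack([c[:,0]/-c[:,2],-c[:,1]/-c[:,2]],1)
    q=q*(1+k1*(q**2).sum(1,keepdims=True)); return q*[K[0,0],K[1,1]]+[K[0,2],K[1,2]]
def crop(f,x0,y0,x1,y1,s,out):
    im=cv2.imread('pics/'+f+'.png')[y0:y1,x0:x1]; cv2.imwrite('pics/'+out+'.png',cv2.resize(im,None,fx=s,fy=s,interpolation=cv2.INTER_CUBIC))
E
python3 - <<'E'
from h import *
for n in ['scene','side','wrist']: snap(n,n+'0')
s=ctrl.get_state(); print(s, ctrl.tcp_to_grasp); print(R.from_rotvec(s['tool_rot']).as_matrix().round(3))
print(load('scene0')['mtx'],load('scene0')['k1'])
for n in ['scene0','side0','wrist0']:
    T=load(n)['camera_from_world']; print(n,-T[:3,:3].T@T[:3,3])
E
```

```text
pics
{'time': 0.15, 'joint_positions': array([ 0.0141049 ,  0.32160263, -0.07010095,  1.45135907,  0.02261286,
        1.37082472, -0.05688598]), 'qd': array([-0.00130493, -0.0029269 , -0.00018809, -0.0021033 , -0.00294551,
       -0.00086118, -0.00044109]), 'joint_torque': array([ 2.16972071e-04, -4.91794288e+01, -4.04079035e-01, -3.12878716e+01,
       -6.39387709e-02,  4.04033612e-02,  9.90178205e-05]), 'position': array([ 6.49590004e-01, -4.42107209e-05,  2.21763372e-01]), 'tool_rot': array([-1.57089018e+00,  1.06288375e-03,  1.14241236e-03]), 'ft_force': array([-0.49127202,  0.47472502,  0.08923456]), 'torque': array([ 0.02175992, -0.00657566,  0.00138712]), 'grip_width': 0.9975417249494624} -0.0187
[[ 1.    -0.001 -0.   ]
 [ 0.    -0.     1.   ]
 [-0.001 -1.    -0.   ]]
[[460.74177397   0.         278.16756277]
 [  0.         460.74177397 205.97507226]
 [  0.           0.           1.        ]] -0.11229987314068153
scene0 [ 1.24983094 -0.50544772  0.71486594]
side0 [-0.0965604  -0.76159184  0.70842958]
wrist0 [0.64865894 0.07705776 0.38315221]
```

View pics/scene0.png

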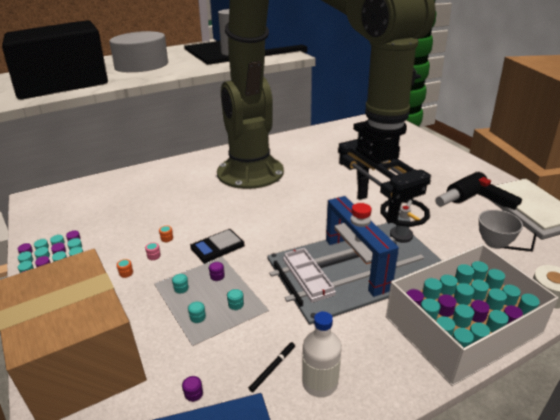

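View pics/side0.png

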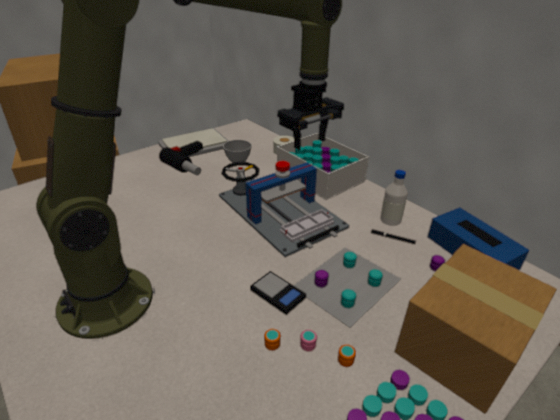

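View pics/wrist0.png

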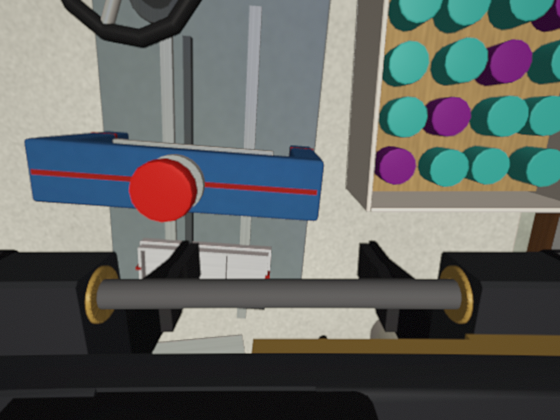

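Run:
```python
from h import *
crop('scene0',145,180,305,345,4.5,'c1')
crop('scene0',260,170,450,320,4.2,'c2')
crop('side0',240,230,420,360,4.4,'c3')
crop('side0',210,140,360,260,5,'c4')
```

```text
(no output)
```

View pics/c1.png

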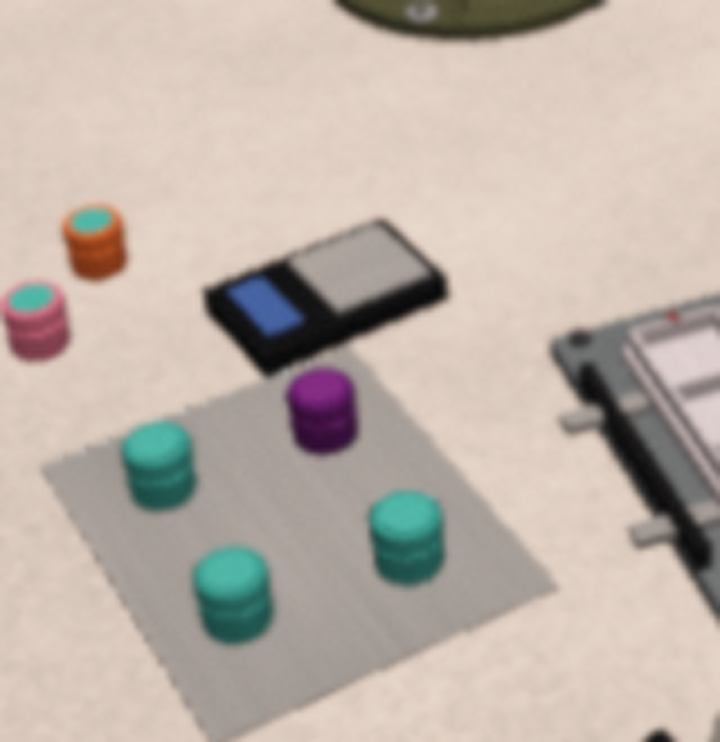

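View pics/c2.png

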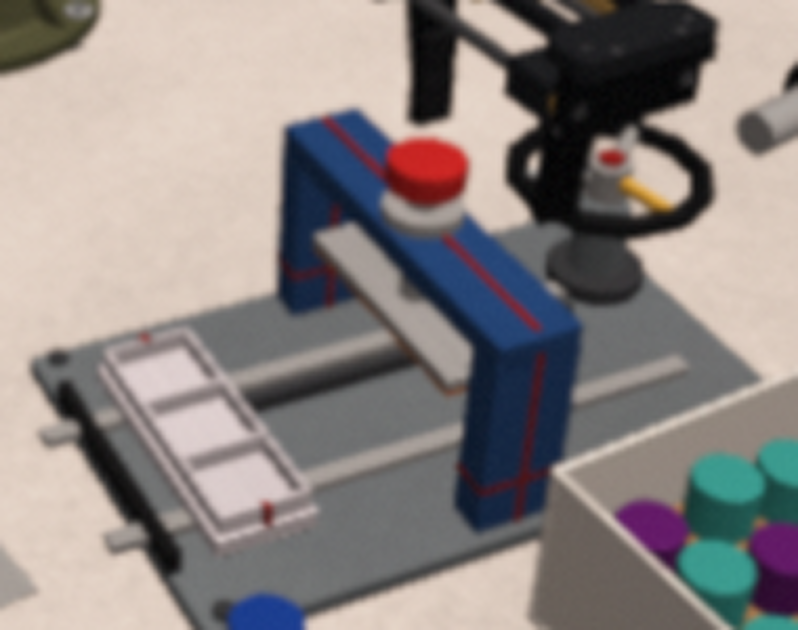

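View pics/c3.png

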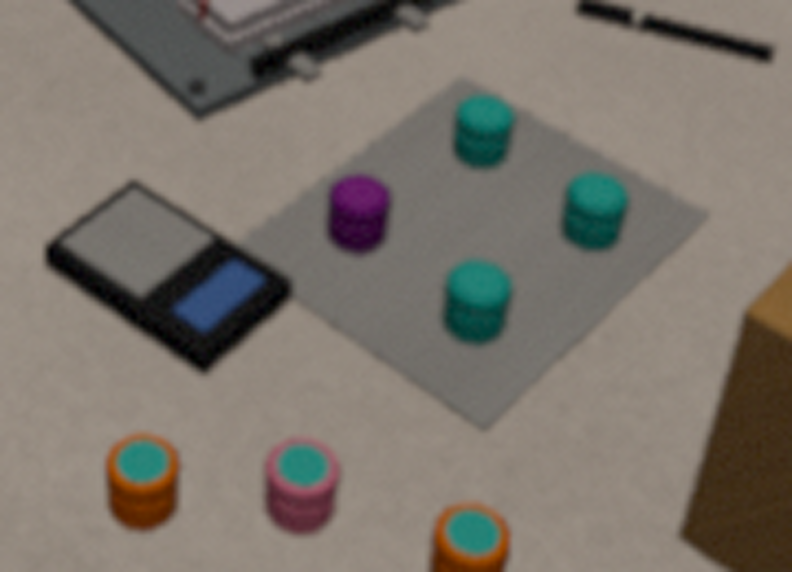

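View pics/c4.png

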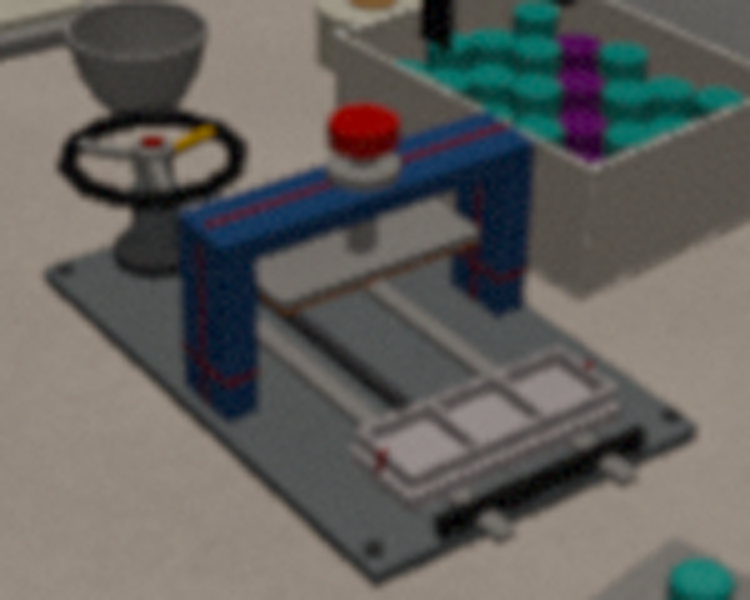

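Run:
```python
from h import *
def A(u,v,z): return back('scene0',260+u/4.2,170+v/4.2,z).round(4)
def S(u,v,z): return back('side0',210+u/5,140+v/5,z).round(4)
for n,a,s in [('t1',(158,441),(478,286)),('t2',(232,572),(596,194)),('t3',(406,514),(485,117)),('purp',(322,388),(359,197))]:
    print(n,back('scene0',145+a[0]/4.5,180+a[1]/4.5,.035).round(4),back('side0',240+s[0]/4.4,230+s[1]/4.4,.035).round(4))
print('plg',A(428,155,.174),S(365,120,.174))
print('hub',A(612,158,.1),S(152,143,.1))
for z in(.042,.036): print('m',z,A(146,338,z),S(380,460,z),A(267,513,z),S(589,366,z))
print('bays',A(166,373,.03),A(203,424,.03),A(245,484,.03),S(425,448,.03),S(487,420,.03),S(552,390,.03))
print('bridge top line',A(328,122,.137),A(538,325,.137),S(212,224,.137),S(498,127,.137))
print('yellow tip',A(663,203,.09),S(212,130,.09))
for n,a in [('sheet',(42,468)),('sheet',(345,345)),('sheet',(556,588)),('sh',(215,740))]: print(n,back('scene0',145+a[0]/4.5,180+a[1]/4.5,.003).round(4))
```

```text
t1 [ 0.4469 -0.3638  0.035 ] [ 0.4439 -0.3709  0.035 ]
t2 [ 0.5518 -0.3598  0.035 ] [ 0.5479 -0.365   0.035 ]
t3 [ 0.5529 -0.2734  0.035 ] [ 0.5484 -0.2809  0.035 ]
purp [ 0.4462 -0.2763  0.035 ] [ 0.4425 -0.2827  0.035 ]
plg [0.5701 0.0286 0.174 ] [0.5693 0.0199 0.174 ]
hub [0.5318 0.1956 0.1   ] [0.533 0.189 0.1  ]
m 0.042 [ 0.4868 -0.0933  0.042 ] [ 0.4801 -0.1031  0.042 ] [ 0.6418 -0.1079  0.042 ] [ 0.6368 -0.1105  0.042 ]
m 0.036 [ 0.48   -0.0897  0.036 ] [ 0.4853 -0.0972  0.036 ] [ 0.6364 -0.1043  0.036 ] [ 0.6434 -0.1046  0.036 ]
bays [ 0.5066 -0.0913  0.03  ] [ 0.5546 -0.0949  0.03  ] [ 0.6067 -0.0995  0.03  ] [ 0.5178 -0.0987  0.03  ] [ 0.5639 -0.1009  0.03  ] [ 0.6148 -0.1028  0.03  ]
bridge top line [0.4674 0.0354 0.137 ] [0.6767 0.0221 0.137 ] [0.466  0.0306 0.137 ] [0.6741 0.0161 0.137 ]
yellow tip [0.5724 0.2014 0.09  ] [0.585  0.1948 0.09  ]
sheet [ 0.4018 -0.4174  0.003 ]
sheet [ 0.3794 -0.2412  0.003 ]
sheet [ 0.6008 -0.2185  0.003 ]
sh [ 0.6158 -0.3933  0.003 ]
```

Run:
```python
from h import *
print('plg',back('wrist0',163,188,.174).round(4)); print('line',back('wrist0',32,173,.137),back('wrist0',316,192,.137))
print('marks',back('wrist0',138,267,.042),back('wrist0',267,277,.042))
print('T',load('wrist0')['camera_from_world'].round(3))
for u,v in[(140,375),(105,255),(30,419)]: print('box',back('scene0',u,v,0))
for u,v in[(400,345),(475,398)]: print('boxs',back('side0',u,v,0))
```

```text
plg [0.5713 0.0301 0.174 ]
line [0.45928935 0.03319381 0.137     ] [0.67774528 0.01881243 0.137     ]
marks [ 0.48425282 -0.09389567  0.042     ] [ 0.6345192  -0.10688516  0.042     ]
T [[ 1.     0.001 -0.002 -0.648]
 [-0.002  0.961 -0.278  0.034]
 [ 0.002  0.278  0.961 -0.391]
 [ 0.     0.     0.     1.   ]]
box [ 0.64016561 -0.50664364  0.        ]
box [ 0.22997594 -0.50500848  0.        ]
box [ 0.65163566 -0.71121222  0.        ]
boxs [ 0.44866492 -0.52140075  0.        ]
boxs [ 0.45953038 -0.692011    0.        ]
```

Call:
drive_tool(increments="-20 0 -50 0 0;-20 0 -60 0 0;-20 0 -60 0 0;-20 0 -60 0 0;-20 0 -60 0 0;-20 0 -60 0 0;0 -20 -30 0 0;0 0 0 0 0;0 0 0 0 0")

```text
time: 1.27
position: [0.5316, -0.375, 0.2418]
tool_rot: [-1.569, -0.001, 0.001]
ft_force: [-0.0, 0.5, 0.3]
grip_width: 0.999
```

Run:
```python
from h import *
snap('wrist','w1');snap('scene','s1');
```

```text
(no output)
```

View pics/w1.png

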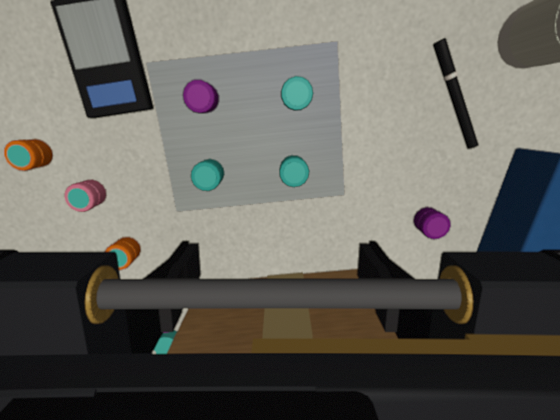

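```bash
cat >> h.py <<'E'
from scipy.optimize import least_squares
def jarmask(img,kind):
    h=cv2.cvtColor(img,cv2.COLOR_RGB2HSV).astype(int)
    if kind=='teal': return ((h[...,0]>75)&(h[...,0]<95)&(h[...,1]>110)&(h[...,2]>60)).astype(np.uint8)
    return ((h[...,0]>135)&(h[...,0]<165)&(h[...,1]>110)).astype(np.uint8)
def sil(f,x,y,zb,shape=(420,560)):
    a=np.linspace(0,2*np.pi,60); P=[]
    for z,r in((zb,.018),(zb+.032,.018)): P.append(np.stack([x+r*np.cos(a),y+r*np.sin(a),a*0+z],1))
    p=proj(f,np.concatenate(P)); hull=cv2.convexHull(p.astype(np.float32)); return hull
def jars(f,kind='teal',zb=.003,roi=None,amin=60):
    d=load(f); m=jarmask(d['img'],kind); n,l,st,c=cv2.connectedComponentsWithStats(m); out=[]
    for i in range(1,n):
        if st[i,4]<amin: continue
        u,v=c[i]
        p=back(f,u,v,zb+.016)
        def res(q):
            hh=sil(f,q[0],q[1],zb); M=cv2.moments(hh); return np.array([M['m10']/M['m00']-u,M['m01']/M['m00']-v])
        r=least_squares(res,p[:2],diff_step=1e-4)
        hull=sil(f,*r.x,zb)
        if roi is None or (roi[0]<r.x[0]<roi[1] and roi[2]<r.x[1]<roi[3]): out.append((r.x.round(4),st[i,4],round(cv2.contourArea(hull))))
    return out
E
python3 - <<'E'
from h import *
roi=(.3,.7,-.46,-.2)
for f in['w1','s1','scene0','side0']:
    print(f); print(jars(f,'teal',roi=roi)); print(jars(f,'purple',roi=roi))
E
```

```text
w1
[(array([ 0.5498, -0.2748]), np.int32(815), 944), (array([ 0.5482, -0.3618]), np.int32(700), 833), (array([ 0.4442, -0.3667]), np.int32(762), 916)]
[(array([ 0.4424, -0.2783]), np.int32(882), 1081)]
s1
[(array([ 0.4443, -0.3656]), np.int32(222), 305), (array([ 0.55  , -0.2736]), np.int32(248), 333), (array([ 0.5479, -0.3606]), np.int32(265), 355)]
[(array([ 0.442 , -0.2772]), np.int32(211), 285)]
scene0
[(array([ 0.4442, -0.3656]), np.int32(220), 305), (array([ 0.55  , -0.2736]), np.int32(248), 333), (array([ 0.5478, -0.3607]), np.int32(264), 355)]
[(array([ 0.442 , -0.2772]), np.int32(211), 285)]
side0
[(array([ 0.5553, -0.2745]), np.int32(156), 224), (array([ 0.5537, -0.3615]), np.int32(177), 252), (array([ 0.4498, -0.3667]), np.int32(198), 283), (array([ 0.3024, -0.3877]), np.int32(65), 345)]
[(array([ 0.4465, -0.278 ]), np.int32(179), 251)]
```

Call:
drive_tool(increments="10 0 50 0 0;10 0 50 0 0;10 0 50 0 0;0 0 50 0 0;0 0 30 0 0;0 0 0 0 0;0 0 0 0 0")

```text
time: 2.25
position: [0.5609, -0.1469, 0.2424]
tool_rot: [-1.572, -0.0, 0.001]
ft_force: [0.1, -0.8, 0.1]
grip_width: 1.001
```

Run:
```python
from h import *
snap('wrist','w2')
```

```text
(no output)
```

View pics/w2.png

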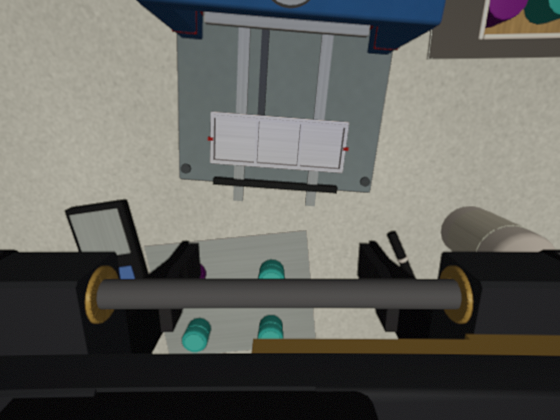

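Run:
```python
from h import *
crop('w2',190,95,370,215,4.4,'c5')
```

```text
(no output)
```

View pics/c5.png

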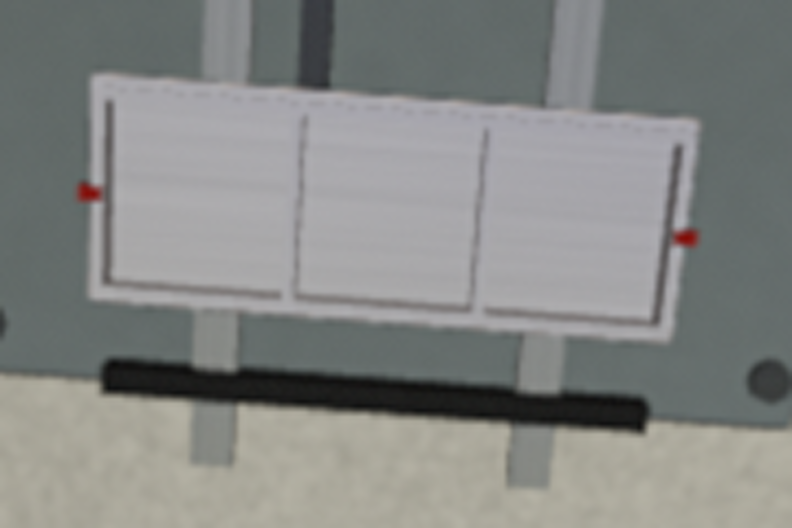

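```bash
cat >> h.py <<'E'
def fitcar(f,pix,z=.042,x0=(.56,-.1,-.08)):
    L=np.array([[-78,29],[78,29],[78,-29],[-78,-29]])/1000
    def P(q):
        c,s=np.cos(q[2]),np.sin(q[2]); return np.c_[L@np.array([[c,s],[-s,c]])+q[:2],np.full(4,z)]
    r=least_squares(lambda q:(proj(f,P(q))-pix).ravel(),x0,x_scale=[.01,.01,.1]); return r.x,r.fun.round(1)
E
python3 - <<'E'
from h import *
pix=np.array([(92,75),(698,120),(672,340),(90,298)])/4.4+[190,95]
q,e=fitcar('w2',pix); print(q,np.degrees(q[2]),e)
for u,v in[(200,203),(388,220),(575,235)]: print(back('w2',190+u/4.4,95+v/4.4,.03))
c,s=np.cos(q[2]),np.sin(q[2])
for b in(-.051,0,.051): print('bay',q[0]+b*c,q[1]+b*s)
# scene check
pix=np.array([(187,330),(316,508),(222,547),(102,365)])/4.2+[260,170]
print(fitcar('scene0',pix[[0,1,2,3]]))
E
```

```text
[ 0.55951659 -0.10006657 -0.06913812] -3.9613226829759447 [-2.7 -1.4  3.2 -1.   2.1  1.7 -2.6  1.6]
[ 0.51026069 -0.09875806  0.03      ]
[ 0.55920303 -0.10299378  0.03      ]
[ 0.60819003 -0.1068056   0.03      ]
bay 0.50863843740271 -0.09654333248944094
bay 0.559516593906181 -0.10006656833285357
bay 0.6103947504096521 -0.1035898041762662
(array([ 0.57287266, -0.10520185, -0.07477052]), array([ 0.8,  1.5,  1.5,  0.4, -0.8, -1.1, -1.5, -0.7]))
```

```bash
sed -i 's/\[-78,29\],\[78,29\],\[78,-29\],\[-78,-29\]/[-75,26],[75,26],[75,-26],[-75,-26]/' h.py
python3 - <<'E'
from h import *
pix=np.array([(92,75),(698,120),(672,340),(90,298)])/4.4+[190,95]
q,e=fitcar('w2',pix); print(q,np.degrees(q[2]),e)
c,s=np.cos(q[2]),np.sin(q[2])
for b in(-.051,0,.051): print('bay',q[0]+b*c,q[1]+b*s)
E
```

```text
[ 0.55949279 -0.09960228 -0.06922651] -3.9663866992560832 [ 0.   1.3  0.1  1.3 -0.1 -1.5  0.  -1.3]
bay 0.5086149436819526 -0.09607454493209233
bay 0.5594927885898796 -0.09960227756438246
bay 0.6103706334978066 -0.10313001019667259
```

```bash
cat >> h.py <<'E'
def st():
    s=ctrl.get_state(); M=R.from_rotvec(s['tool_rot']).as_matrix(); print('t',round(s['time'],2),'p',s['position'].round(4),'phi',np.degrees(np.arctan2(M[1,0],M[0,0])).round(2),'F',s['ft_force'].round(1),'w',round(s['grip_width'],3),'q7',s['joint_positions'][6].round(2)); return s,M
def to(x,y,z=None,p=None,phi=None):
    s=ctrl.get_state(); M=R.from_rotvec(s['tool_rot']).as_matrix(); p=s['position'] if p is None else np.array(p)
    if phi is not None: a=np.radians(phi); M=np.array([[np.cos(a),0,-np.sin(a)],[np.sin(a),0,np.cos(a)],[0,-1,0]])
    z=p[2] if z is None else z
    d=M.T@(np.array([x,y,z])-p)*1000; print('inc',d.round(1)); return d
E
python3 - <<'E'
from h import *
st(); to(.4443,-.3662,.08,phi=34)
E
```

```text
t 2.3 p [ 0.5609 -0.1476  0.2424] phi -0.06 F [0.8 0.5 0.2] w 0.995 q7 0.21
inc [-218.9  162.4 -116. ]
```

Call:
drive_tool(increments="0 0 0 -8.5 90;0 0 0 -8.5 90;0 0 0 -8.5 90;0 0 0 -8.5 90;0 0 0 0 90")

```text
time: 2.92
position: [0.5609, -0.1481, 0.2424]
tool_rot: [-1.521, -0.461, 0.462]
ft_force: [-0.7, 0.0, 0.4]
grip_width: 0.655
```

Run:
```python
from h import *
st(); to(.4443,-.3662,.08)
```

```text
t 2.92 p [ 0.5609 -0.1481  0.2424] phi 33.77 F [-0.7  0.   0.4] w 0.655 q7 0.8
inc [-218.1  162.5 -116.5]
```

Call:
drive_tool(increments="-44 0 -23 0 95;-44 22 -23 0 95;-44 40 -23 0 95;-44 40 -23 0 95;-42 40 -24 0 95;0 0 0 0 95;0 0 0 0 95;0 0 0 0 95;0 0 0 0 95")

```text
time: 4.05
position: [0.4478, -0.3619, 0.1034]
tool_rot: [-1.521, -0.468, 0.465]
ft_force: [-0.5, 0.4, 0.5]
grip_width: 0.622
```

Run:
```python
from h import *
st(); to(.4443,-.3662,.018); snap('scene','s2'); print(jars('s2',roi=(.3,.7,-.46,-.2)))
```

```text
t 4.05 p [ 0.4478 -0.3619  0.1034] phi 34.1 F [-0.5  0.4  0.5] w 0.622 q7 1.26
inc [-5.4 85.4 -1.4]
[(array([ 0.4443, -0.3658]), np.int32(222), 305), (array([ 0.55  , -0.2736]), np.int32(248), 333), (array([ 0.5479, -0.3607]), np.int32(262), 355)]
```

Call:
drive_tool(increments="-5 30 -1 0 95;0 30 0 0 95;0 15 0 0 95;0 0 0 0 95;0 0 0 0 95;0 0 0 0 95")

```text
time: 4.85
position: [0.4437, -0.3669, 0.0286]
tool_rot: [-1.522, -0.466, 0.464]
ft_force: [0.0, 0.0, -0.6]
grip_width: 0.628
```

Run:
```python
from h import *
st(); to(.4443,-.3662,.017)
```

```text
t 4.85 p [ 0.4437 -0.3669  0.0286] phi 34.01 F [ 0.   0.  -0.6] w 0.628 q7 1.28
inc [ 0.9 11.6  0.2]
```

Now the last 11 mm, and grip.

Call:
drive_tool(increments="1 11 0 0 95;0 0 0 0 95;0 0 0 0 180;0 0 0 0 180;0 0 0 0 180;0 0 0 0 180;0 0 0 0 180", squeeze=15)

```text
time: 5.72
position: [0.4438, -0.3658, 0.0165]
tool_rot: [-1.521, -0.465, 0.465]
ft_force: [-0.7, -0.1, 1.3]
grip_width: 0.409
```

Run:
```python
from h import *
st(); to(.5085,-.0975,.1)
```

```text
t 5.72 p [ 0.4438 -0.3658  0.0165] phi 34.0 F [-0.7 -0.1  1.3] w 0.409 q7 1.28
inc [203.7 -83.5 186.2]
```

Call:
drive_tool(increments="0 -42 0 0 180;0 -42 0 0 180;35 0 32 0 180;42 0 38 0 180;42 0 38 0 180;42 0 38 0 180;42 0 40 0 180;0 0 0 0 180;0 0 0 0 180;0 0 0 0 180")

```text
time: 6.98
position: [0.5075, -0.0999, 0.1002]
tool_rot: [-1.521, -0.462, 0.463]
ft_force: [-0.4, 0.1, 0.1]
grip_width: 0.41
```

Run:
```python
from h import *
st(); to(.5085,-.0975,.1); snap('wrist','w3');
```

```text
t 6.97 p [ 0.5075 -0.0999  0.1002] phi 33.84 F [-0.4  0.1  0.1] w 0.41 q7 0.73
inc [2.2 0.2 1.4]
```

View pics/w3.png

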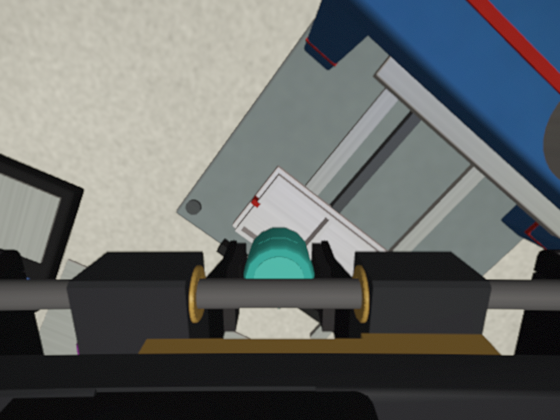

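Run:
```python
from h import *
print(back('w3',255,202,.040), back('w3',279,170,.042), back('w3',234,224,.042))
c,s=np.cos(-.069),np.sin(-.069)
for l in[(-.0765,0),(-.075,.026),(-.075,-.026)]: print(.5594+c*l[0]-s*l[1],-.101+s*l[0]+c*l[1])
```

```text
[ 0.48322823 -0.09479383  0.04      ] [ 0.48443317 -0.06574187  0.042     ] [ 0.47936263 -0.11665195  0.042     ]
0.48308203601001715 -0.09572568749279303
0.48637104347632243 -0.06989097383294018
0.4827858898766524 -0.12176723693724226
```

Call:
drive_tool(increments="2 25 1 0 180;0 20 0 0 180;0 0 0 0 180;0 0 0 0 180;0 0 0 0 180")

```text
time: 7.65
position: [0.5097, -0.0965, 0.0564]
tool_rot: [-1.521, -0.466, 0.463]
ft_force: [0.9, -0.1, -0.6]
grip_width: 0.406
```

Run:
```python
from h import *
st(); to(.5085,-.0975,.045);
```

```text
t 7.65 p [ 0.5097 -0.0965  0.0564] phi 33.97 F [ 0.9 -0.1 -0.6] w 0.406 q7 0.72
inc [-1.6 11.4 -0.1]
```

Call:
drive_tool(increments="-1 11 0 0 180;0 0 0 0 180;0 0 0 0 180")

```text
time: 8.02
position: [0.5079, -0.0965, 0.0441]
tool_rot: [-1.52, -0.464, 0.465]
ft_force: [-0.0, -0.5, -0.9]
grip_width: 0.411
```

Run:
```python
from h import *
st(); to(.5085,-.0975,.045); snap('scene','s3'); crop('scene0',260,200,370,320,4,'a');crop('s3',260,200,400,320,5,'c6')
```

```text
t 8.03 p [ 0.5079 -0.0965  0.0441] phi 34.0 F [-0.  -0.5 -0.9] w 0.411 q7 0.72
inc [-0.1 -0.9 -1.1]
```

View pics/c6.png

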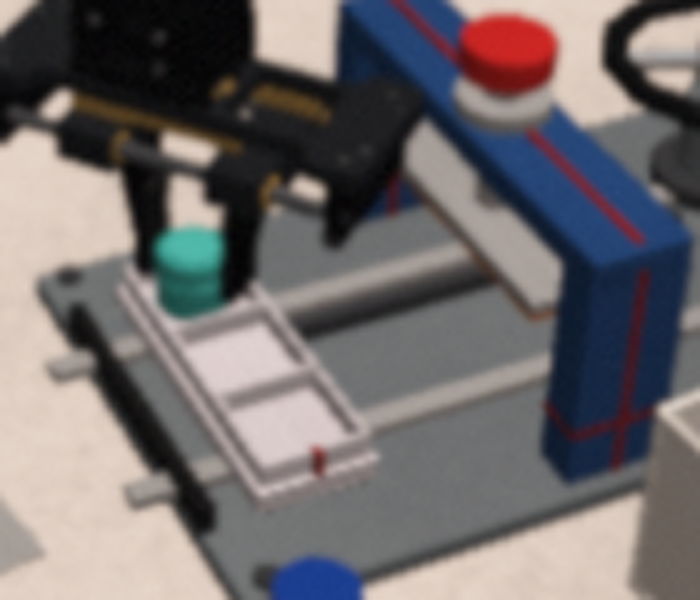

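Call:
drive_tool(increments="0 0 0 0 95;0 0 0 0 95;0 0 0 0 95;0 0 0 0 95;0 -25 0 0 95;0 -35 0 0 95;-16 0 -42 0 95;-16 0 -43 0 95;-16 0 -43 0 95;-16 0 -43 0 95;0 0 0 0 95;0 0 0 0 95;0 0 0 0 95")

```text
time: 9.7
position: [0.5509, -0.2723, 0.1043]
tool_rot: [-1.519, -0.467, 0.466]
ft_force: [0.7, -0.3, 0.8]
grip_width: 0.627
```

Run:
```python
from h import *
st(); to(.5499,-.2740,.0165);snap('scene','s4');snap('side','d4');crop('s4',140,180,400,340,3,'c7')
print(jars('s4',roi=(.3,.7,-.46,-.2)),jars('s4',zb=.03,roi=(.3,.7,-.2,0)),jars('s4','purple',roi=(.3,.7,-.46,-.2)))
```

```text
t 9.7 p [ 0.5509 -0.2723  0.1043] phi 34.13 F [ 0.7 -0.3  0.8] w 0.627 q7 1.03
inc [-1.8 87.8 -0.9]
[(array([ 0.5499, -0.2737]), np.int32(249), 333), (array([ 0.5478, -0.3607]), np.int32(263), 355)] [(array([ 0.5066, -0.0953]), np.int32(191), 282)] [(array([ 0.4431, -0.278 ]), np.int32(201), 286)]
```

View pics/c7.png

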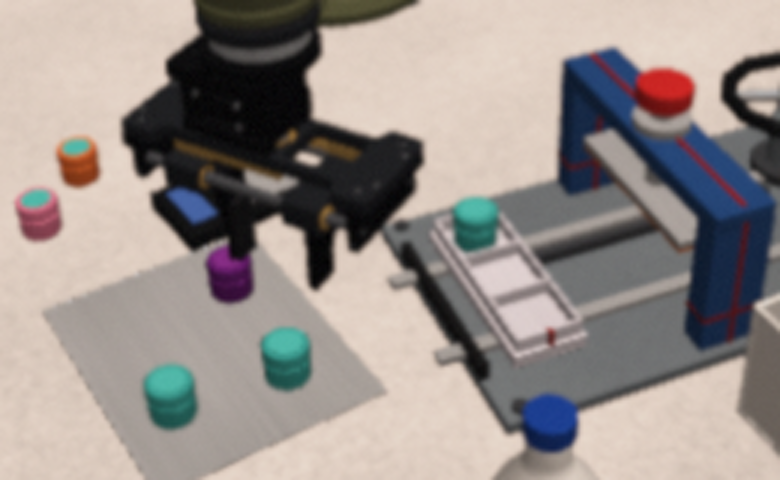

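Jar 1 stands in its bay. Next jar at (0.550,-0.274).

Call:
drive_tool(increments="-1 40 0 0 95;0 35 0 0 95;0 0 0 0 95;0 12 0 0 95;0 0 0 0 95;0 0 0 0 95")

```text
time: 10.55
position: [0.5506, -0.2751, 0.0184]
tool_rot: [-1.522, -0.466, 0.464]
ft_force: [0.8, 0.6, -0.1]
grip_width: 0.627
```

Run:
```python
from h import *
st(); to(.5499,-.2740,.0165)
```

```text
t 10.55 p [ 0.5506 -0.2751  0.0184] phi 34.0 F [ 0.8  0.6 -0.1] w 0.627 q7 1.03
inc [0.  1.9 1.3]
```

Call:
drive_tool(increments="0 2 0 0 180;0 0 0 0 180;0 0 0 0 180;0 0 0 0 180;0 0 0 0 180;0 -40 0 0 180;0 -45 0 0 180;26 0 34 0 180;26 0 35 0 180;26 0 35 0 180;26 0 35 0 180;0 0 0 0 180;0 0 0 0 180;0 0 0 0 180")

```text
time: 12.3
position: [0.5581, -0.1031, 0.1002]
tool_rot: [-1.521, -0.463, 0.463]
ft_force: [-0.4, -0.1, -0.6]
grip_width: 0.408
```

Run:
```python
from h import *
st(); to(.5595,-.101,.045)
```

```text
t 12.3 p [ 0.5581 -0.1031  0.1002] phi 33.86 F [-0.4 -0.1 -0.6] w 0.408 q7 0.72
inc [ 2.3 55.2  1. ]
```

Call:
drive_tool(increments="2 25 1 0 180;0 18 0 0 180;0 0 0 0 180;0 0 0 0 180;0 11 0 0 180;0 0 0 0 180;0 0 0 0 180")

```text
time: 13.18
position: [0.5595, -0.0994, 0.0464]
tool_rot: [-1.52, -0.465, 0.465]
ft_force: [-0.3, -0.3, -0.3]
grip_width: 0.407
```

Run:
```python
from h import *
st(); to(.5595,-.101,.045); snap('scene','s5');crop('s5',260,200,400,320,5,'c8')
```

```text
t 13.18 p [ 0.5595 -0.0994  0.0464] phi 34.0 F [-0.3 -0.3 -0.3] w 0.407 q7 0.71
inc [-0.9  1.4 -1.3]
```

View pics/c8.png

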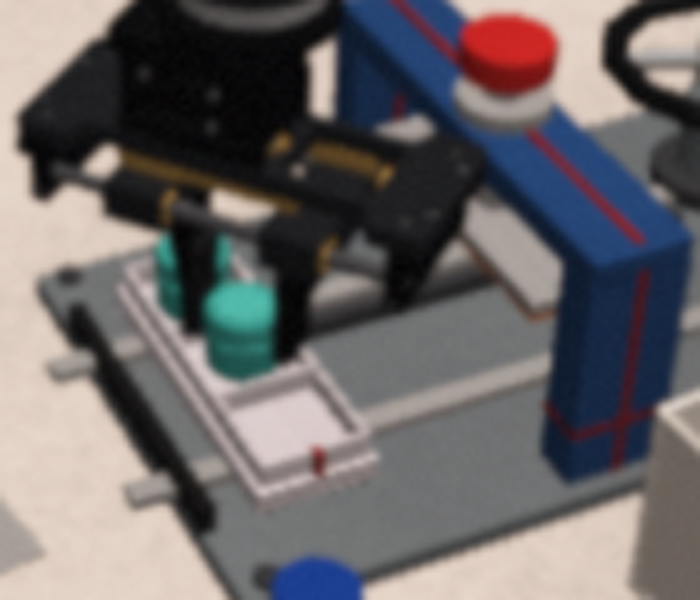

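Call:
drive_tool(increments="0 1.5 0 0 180;0 0 0 0 130;0 0 0 0 130;0 0 0 0 130;0 -25 0 0 130;0 -35 0 0 95;-31 0 -42 0 95;-31 0 -42 0 95;-31 0 -42 0 95;-31 0 -42 0 95;-32 0 -42 0 95;0 0 0 0 95;0 0 0 0 95;0 0 0 0 95")

```text
time: 14.98
position: [0.5485, -0.3586, 0.1048]
tool_rot: [-1.519, -0.467, 0.466]
ft_force: [0.8, -0.1, -0.5]
grip_width: 0.627
```

Run:
```python
from h import *
st(); to(.548,-.3612,.0165);snap('scene','s6');crop('s6',140,180,400,340,3,'c9')
print(jars('s6',roi=(.3,.7,-.46,-.2)),jars('s6',zb=.03,roi=(.3,.7,-.2,0)))
```

```text
t 14.97 p [ 0.5485 -0.3586  0.1048] phi 34.15 F [ 0.8 -0.1 -0.5] w 0.627 q7 1.17
inc [-1.9 88.3 -1.9]
[(array([ 0.5479, -0.3606]), np.int32(265), 355)] [(array([ 0.5336, -0.0961]), np.int32(408), 294)]
```

View pics/c9.png

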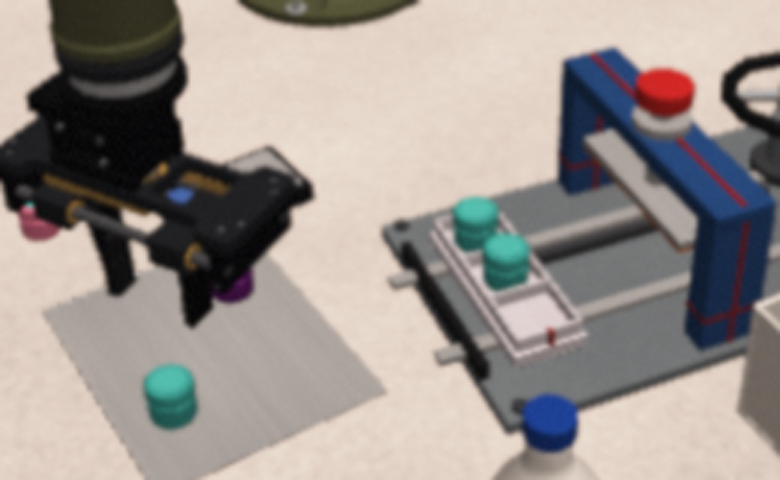

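Call:
drive_tool(increments="-1 40 -1 0 95;0 35 0 0 95;0 0 0 0 95;0 14 0 0 95;0 0 0 0 95;0 0 0 0 95")

```text
time: 15.78
position: [0.548, -0.3624, 0.0169]
tool_rot: [-1.522, -0.466, 0.464]
ft_force: [-0.3, 1.2, 1.1]
grip_width: 0.629
```

Run:
```python
from h import *
st(); to(.548,-.3612,.0165); to(.6100,-.1045,.1)
```

```text
t 15.78 p [ 0.548  -0.3624  0.0169] phi 34.0 F [-0.3  1.2  1.1] w 0.629 q7 1.17
inc [0.7 0.4 1. ]
inc [195.7 -83.2 179. ]
```

Call:
drive_tool(increments="0 0 0 0 180;0 0 0 0 180;0 0 0 0 180;0 0 0 0 180;0 -40 0 0 180;0 -45 0 0 180;39 0 35 0 180;39 0 36 0 180;39 0 36 0 180;39 0 36 0 180;39 0 36 0 180;0 0 0 0 180;0 0 0 0 180;0 0 0 0 180")

```text
time: 17.52
position: [0.6084, -0.1069, 0.1007]
tool_rot: [-1.522, -0.462, 0.463]
ft_force: [1.3, 0.0, -0.0]
grip_width: 0.407
```

Run:
```python
from h import *
st(); to(.6100,-.1045,.045)
```

```text
t 17.52 p [ 0.6084 -0.1069  0.1007] phi 33.84 F [ 1.3  0.  -0. ] w 0.407 q7 0.72
inc [ 2.7 55.7  1.1]
```

Call:
drive_tool(increments="2 25 0 0 180;0 18 0 0 180;0 0 0 0 180;0 0 0 0 180;0 12 0 0 180;0 0 0 0 180;0 0 0 0 180")

```text
time: 18.4
position: [0.6106, -0.1035, 0.0459]
tool_rot: [-1.52, -0.465, 0.465]
ft_force: [-0.3, -0.1, -0.6]
grip_width: 0.406
```

Run:
```python
from h import *
st(); to(.6100,-.1045,.045); snap('scene','s7');crop('s7',260,200,400,320,5,'c10')
```

```text
t 18.4 p [ 0.6106 -0.1035  0.0459] phi 34.01 F [-0.3 -0.1 -0.6] w 0.406 q7 0.71
inc [-1.   0.9 -0.5]
```

View pics/c10.png

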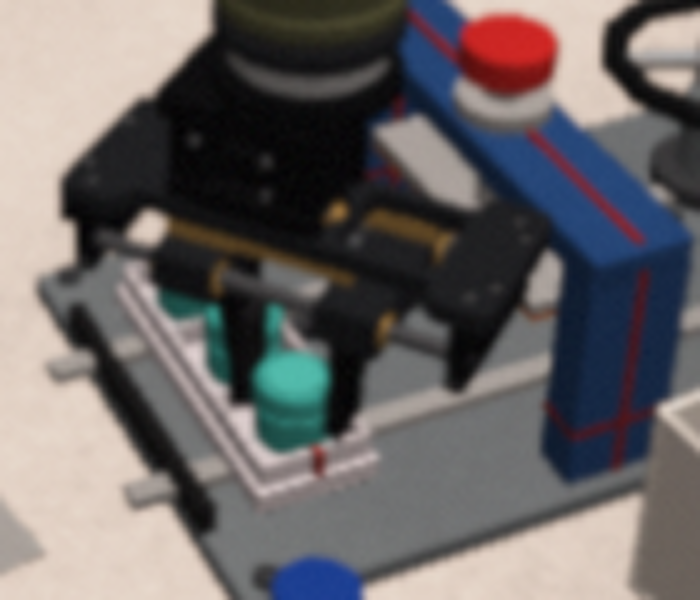

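Call:
drive_tool(increments="0 1.5 0 0 180;0 0 0 0 130;0 0 0 0 130;0 0 0 0 130;0 -25 0 0 130;0 -55 0 0 95;0 -60 0 0 60;0 -60 0 8.5 60;0 0 0 8.5 60;0 0 0 8.5 60;0 0 0 8.5 60;-20 0 50 0 60;-20 0 50 0 60;-20 0 50 0 60;-20 0 50 0 60;0 0 30 0 60;0 0 0 0 60;0 0 0 0 60;0 0 0 0 60")

```text
time: 20.82
position: [0.5309, 0.1247, 0.2443]
tool_rot: [-1.571, 0.002, -0.002]
ft_force: [0.7, -0.0, 0.6]
grip_width: 0.762
```

Run:
```python
from h import *
st(); snap('wrist','w8'); snap('scene','s8');crop('s8',260,150,460,320,4,'c11'); snap('side','d8')
```

```text
t 20.82 p [0.5309 0.1247 0.2443] phi -0.15 F [ 0.7 -0.   0.6] w 0.762 q7 -0.29
```

View pics/w8.png

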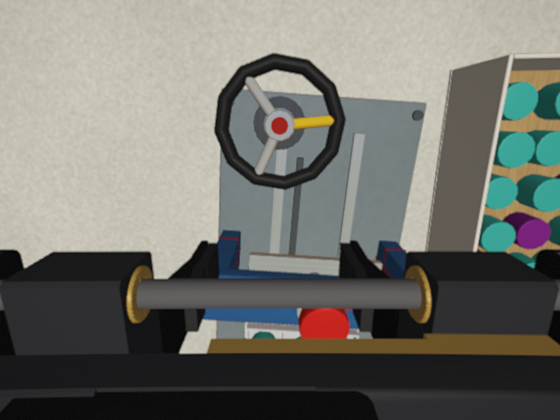

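View pics/c11.png

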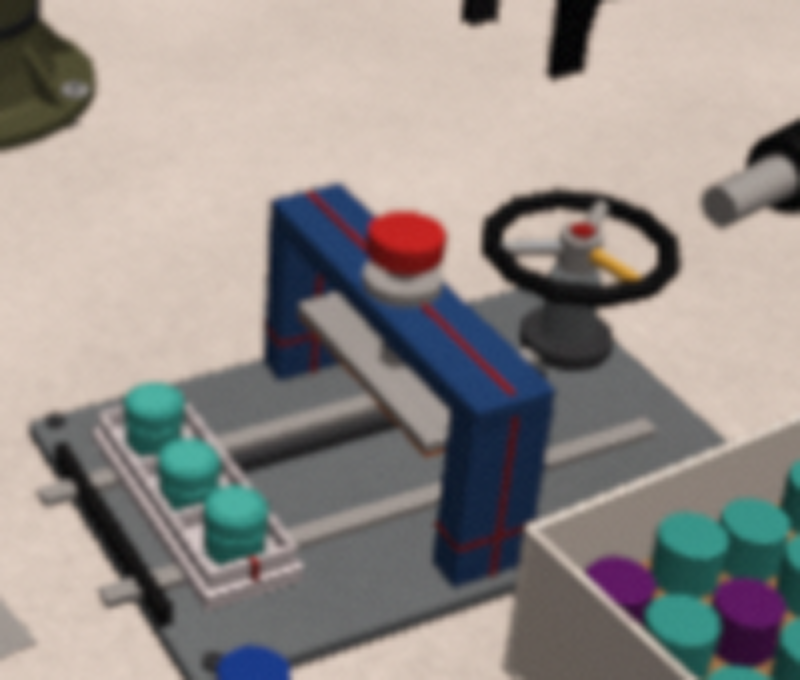

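```bash
cat >> h.py <<'E'
def wheel(f,box,hub0=(.532,.192)):
    im=load(f)['img'].astype(int); m=(im.max(2)<45); pts=np.argwhere(m[box[1]:box[3],box[0]:box[2]])[:, ::-1]+[box[0],box[1]]
    W=np.array([back(f,u,v,.09)[:2] for u,v in pts]); c=np.array(hub0)
    for _ in range(10):
        r=np.hypot(*(W-c).T); k=(r>.045)&(r<.068); 
        q=least_squares(lambda q:np.hypot(*(W[k]-q[:2]).T)-q[2],[*c,.056]).x; c=q[:2]
    h=cv2.cvtColor(load(f)['img'],cv2.COLOR_RGB2HSV).astype(int); y=(h[...,0]>18)&(h[...,0]<32)&(h[...,1]>170)&(h[...,2]>110)
    p=np.argwhere(y[box[1]:box[3],box[0]:box[2]])[:, ::-1]+[box[0],box[1]]
    a=None
    if len(p):
        Y=np.array([back(f,u,v,.09)[:2] for u,v in p]); d=Y.mean(0)-c; a=np.degrees(np.arctan2(d[1],d[0])); print('yel',len(p),np.hypot(*d),np.hypot(*(Y-c).T).min(),np.hypot(*(Y-c).T).max())
    print('hub',q.round(4),k.sum(),'yellow deg',a); return q,a
E
python3 - <<'E'
from h import *
wheel('w8',(205,45,355,195)); print(back('w8',279.5,125.5,.1))
wheel('scene0',(375,190,435,240));wheel('s8',(375,190,435,240));wheel('d8',(215,155,265,190))
for n in('w8','s8'): print(back(n,*( (325,322) if n=='w8' else (260+405/4,150+226/4)),.174))
E
```

```text
yel 377 0.03265157342031575 0.014801002466418304 0.05152129544874085
hub [0.5303 0.1922 0.0548] 3742 yellow deg 5.803951823939422
[0.5307229  0.19238314 0.1       ]
yel 13 0.026258295776315773 0.012487197019546772 0.04084019242494727
hub [0.5317 0.1939 0.0555] 422 yellow deg 6.326892204629632
yel 13 0.025617635579613007 0.012503762379729484 0.04059808033237927
hub [0.5319 0.1932 0.0552] 370 yellow deg 8.019269830904724
yel 12 0.03478108142709748 0.02001774698256066 0.04811242428520922
hub [0.5336 0.1918 0.0563] 200 yellow deg 7.390977871776176
[0.56853051 0.03506646 0.174     ]
[0.56803538 0.02825819 0.174     ]
```

Run:
```python
from h import *
print(back('w8',450,70,0),back('w8',427,250,0),back('w8',512,55,.06))
st(); to(.5601,.1956,.12,phi=-84.2)
```

```text
[0.72895022 0.25050833 0.        ] [0.73197481 0.02400822 0.        ] [0.75678719 0.25590215 0.06      ]
t 20.98 p [0.5307 0.1254 0.2443] phi -0.1 F [ 0.1 -0.4  0.5] w 0.769 q7 -0.29
inc [-66.9 124.3  36.3]
```

Call:
drive_tool(increments="0 0 0 10.5 178;0 0 0 10.5 178;0 0 0 10.5 178;0 0 0 10.5 178;0 0 0 10.5 178;0 0 0 10.5 178;0 0 0 10.5 178;0 0 0 10.5 178;0 0 0 0 178;0 0 0 0 178")

```text
time: 22.22
position: [0.5306, 0.1262, 0.2443]
tool_rot: [-1.258, 1.13, -1.13]
ft_force: [-0.7, -0.1, 0.3]
grip_width: 0.303
```

Run:
```python
from h import *
st(); to(.5601,.1956,.12); snap('wrist','w9'); wheel('w9',(0,0,560,240))
```

```text
t 22.23 p [0.5306 0.1262 0.2443] phi -83.85 F [-0.7 -0.1  0.3] w 0.303 q7 -1.75
inc [-65.8 124.3  36.8]
yel 343 0.031507723453571064 0.013415593605917112 0.050216516336139626
hub [0.5306 0.1919 0.0547] 2722 yellow deg 6.162048897411213
```

View pics/w9.png

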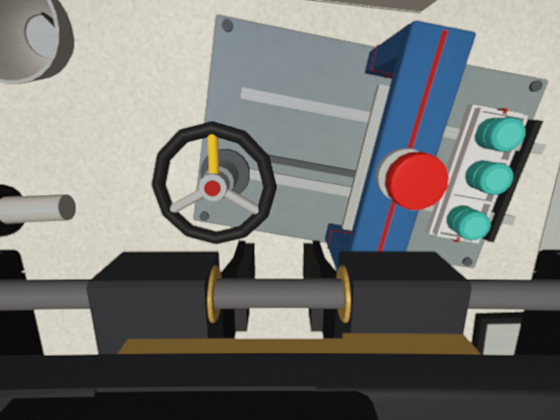

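Call:
drive_tool(increments="-33 20 18 0 178;-33 50 18 0 178;0 50 0 0 178;0 0 0 0 178;0 0 0 0 178;0 0 0 0 178")

```text
time: 23.02
position: [0.5613, 0.1959, 0.1274]
tool_rot: [-1.252, 1.129, -1.134]
ft_force: [0.7, 0.0, -0.3]
grip_width: 0.304
```

Run:
```python
from h import *
st(); to(.5598,.1953,.076); snap('side','d9');snap('scene','s9');crop('d9',190,100,330,200,5,'c12');crop('s9',340,140,480,260,5,'c13')
```

```text
t 23.02 p [0.5613 0.1959 0.1274] phi -84.04 F [ 0.7  0.  -0.3] w 0.304 q7 -1.87
inc [ 0.5 51.4 -1.8]
```

View pics/c12.png

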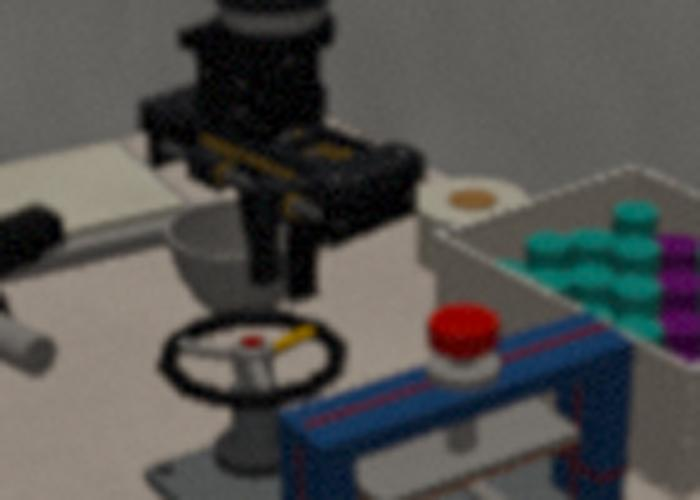

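View pics/c13.png

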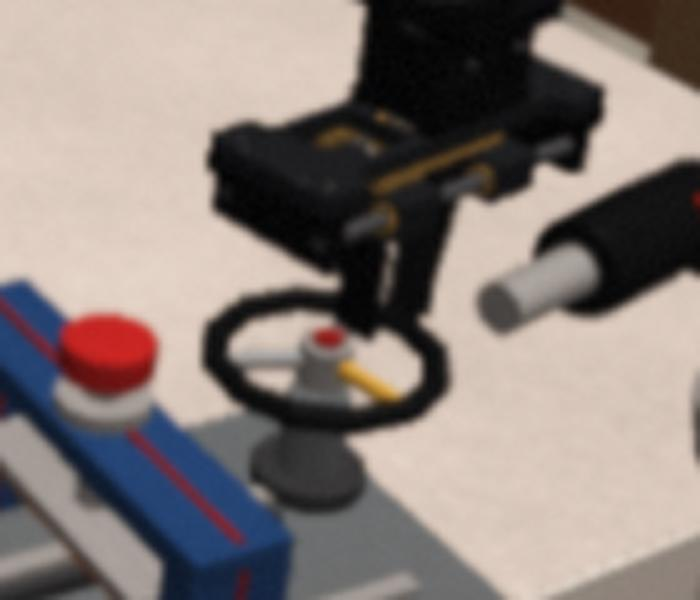

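Call:
drive_tool(increments="0 20 -2 0 178;0 8 0 0 178;0 0 0 0 178;0 0 0 0 178")

```text
time: 23.62
position: [0.558, 0.1957, 0.0972]
tool_rot: [-1.256, 1.131, -1.132]
ft_force: [-0.1, -0.2, -0.3]
grip_width: 0.302
```

Run:
```python
from h import *
st(); to(.5598,.1953,.076); snap('side','d10');snap('scene','s10');crop('d10',190,100,330,200,5,'c12');crop('s10',340,140,480,260,5,'c13')
for p in [(.5598,.1953)]: print(proj('s10',[[.5598,.1953,.09]]), proj('s10',[[.5598,.1953,.1]]))
```

```text
t 23.62 p [0.558  0.1957 0.0972] phi -84.01 F [-0.1 -0.2 -0.3] w 0.302 q7 -1.87
inc [ 0.6 21.2  1.7]
[[412.5122669  216.48345286]] [[413.0680828  213.06555495]]
```

View pics/c12.png

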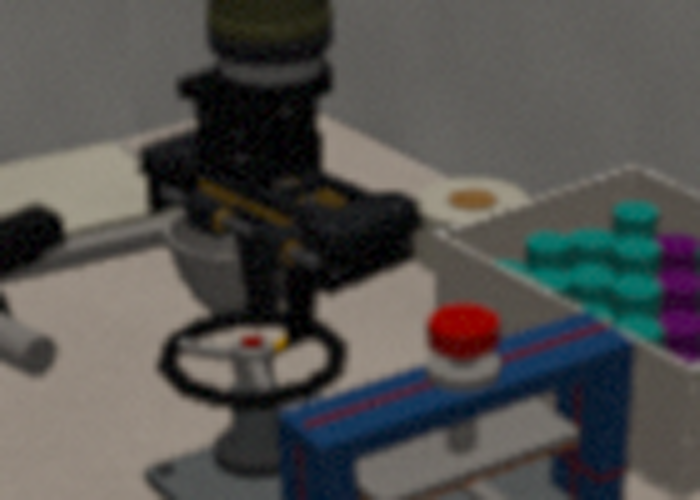

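View pics/c13.png

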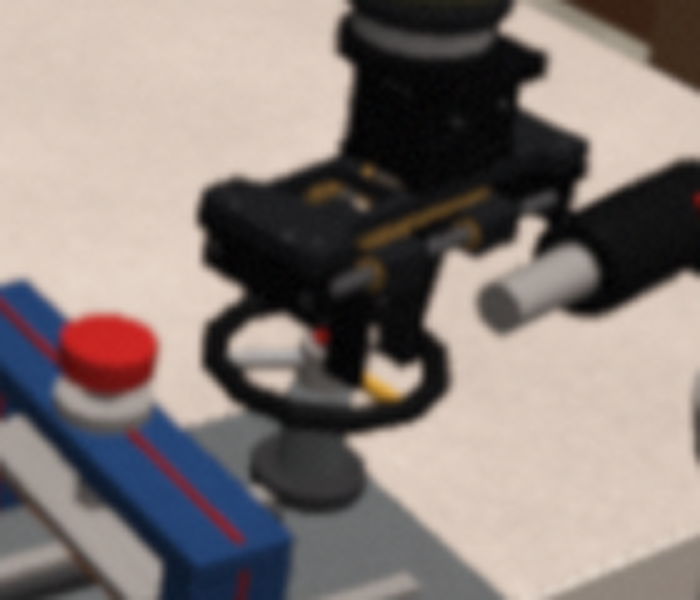

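Run:
```python
from h import *
h=np.array([.531,.1923])
for z in(0.02,.05): 
  for u,v in [(74,208),(60,70),(70,20)]:
    p=back('w9',u,v,z); print(z,p.round(3),np.hypot(*(p[:2]-h)))
```

```text
0.02 [0.466 0.376 0.02 ] 0.19456215061126023
0.02 [0.625 0.379 0.02 ] 0.20920595125818908
0.02 [0.675 0.364 0.02 ] 0.224615861803201
0.05 [0.477 0.357 0.05 ] 0.1733944523400114
0.05 [0.623 0.36  0.05 ] 0.19170524252553472
0.05 [0.67  0.347 0.05 ] 0.20759258316891938
```

Call:
drive_tool(increments="0 11 2 0 178;0 10 0 0 178;0 0 0 0 178;0 0 0 0 178")

```text
time: 24.22
position: [0.5594, 0.1958, 0.0752]
tool_rot: [-1.257, 1.132, -1.132]
ft_force: [0.7, 0.2, -0.7]
grip_width: 0.303
```

Run:
```python
from h import *
st(); to(.5598,.1953,.076);
```

```text
t 24.23 p [0.5594 0.1958 0.0752] phi -84.0 F [ 0.7  0.2 -0.7] w 0.303 q7 -1.88
inc [ 0.5 -0.8  0.4]
```

Call:
drive_tool(increments="0 0 0 0 240;0 0 0 0 240;0 0 0 0 240;0 0 0 0 240", squeeze=12)

```text
time: 24.72
position: [0.5599, 0.1949, 0.0757]
tool_rot: [-1.257, 1.131, -1.133]
ft_force: [1.0, -3.7, 2.1]
grip_width: 0.107
```

Run:
```python
from h import *
st()
```

```text
t 24.73 p [0.5599 0.1949 0.0757] phi -84.03 F [ 1.  -3.7  2.1] w 0.107 q7 -1.88
```

Call:
drive_tool(increments="-3 0 -0.16 -6 240;-3 0 -0.16 -6 240;-3 0 -0.16 -6 240;-3 0 -0.16 -6 240;-3 0 -0.16 -6 240;0 0 0 0 240;0 0 0 0 240")

```text
time: 25.6
position: [0.5542, 0.2089, 0.0756]
tool_rot: [-1.443, 0.736, -0.737]
ft_force: [-1.1, -4.3, 3.6]
grip_width: 0.11
```

Run:
```python
from h import *
s,M=st(); d=s['position'][:2]-[.531,.1923]; print(np.hypot(*d),np.degrees(np.arctan2(d[1],d[0])))
```

```text
t 25.6 p [0.5542 0.2089 0.0756] phi -54.12 F [-1.1 -4.3  3.6] w 0.11 q7 -1.4
0.028556006389911775 35.59288773527569
```

Call:
drive_tool(increments="-3 0 -0.16 -6 240;-3 0 -0.16 -6 240;-3 0 -0.16 -6 240;-3 0 -0.16 -6 240;-3 0 -0.16 -6 240;-3 0 -0.16 -6 240;-3 0 -0.16 -6 240;-3 0 -0.16 -6 240;-3 0 -0.16 -6 240;-3 0 -0.16 -6 240;-3 0 -0.16 -6 240;-3 0 -0.16 -6 240;-3 0 -0.16 -6 240;-3 0 -0.16 -6 240;-3 0 -0.16 -6 240;0 0 0 0 240;0 0 0 0 240")

```text
time: 27.72
position: [0.5149, 0.2147, 0.0757]
tool_rot: [-1.516, -0.491, 0.489]
ft_force: [1.5, -4.8, 1.9]
grip_width: 0.108
```

Run:
```python
from h import *
s,M=st(); d=s['position'][:2]-[.531,.1923]; print(np.hypot(*d),np.degrees(np.arctan2(d[1],d[0]))); snap('scene','s11');crop('s11',260,150,460,320,4,'c14')
```

```text
t 27.73 p [0.5149 0.2147 0.0757] phi 35.85 F [ 1.5 -4.8  1.9] w 0.108 q7 0.08
0.02755369945005464 125.66111279595492
```

View pics/c14.png

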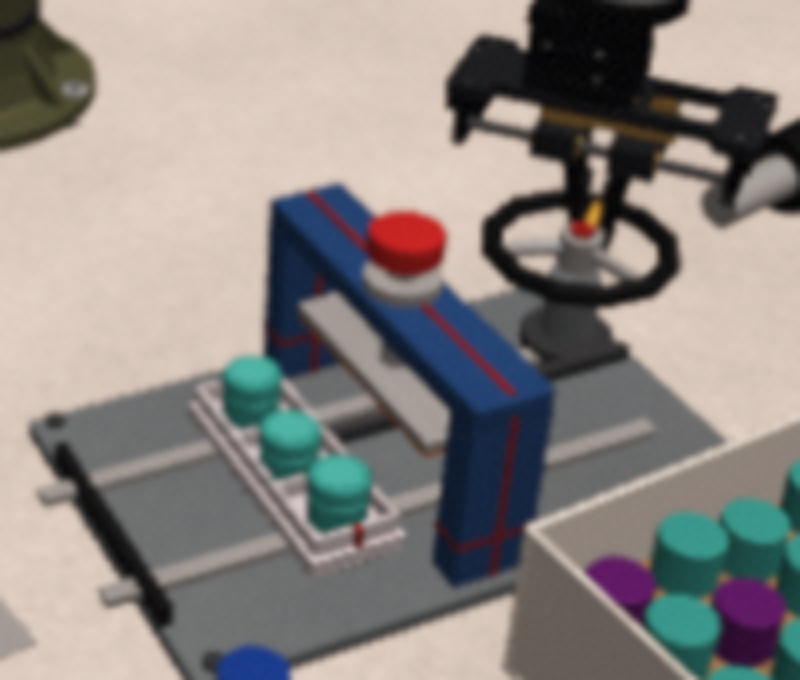

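Call:
drive_tool(increments="-3 0 -0.1 -6 240;-3 0 -0.1 -6 240;-3 0 -0.1 -6 240;-3 0 -0.1 -6 240;-3 0 -0.16 -6 240;-3 0 -0.16 -6 240;-3 0 -0.16 -6 240;-3 0 -0.16 -6 240;-3 0 -0.16 -6 240;-3 0 -0.16 -6 240;-3 0 -0.16 -6 240;-3 0 -0.16 -6 240;-3 0 -0.16 -6 240;-3 0 -0.16 -6 240;-3 0 -0.16 -6 240;-3 0 -0.16 -6 240;-3 0 -0.16 -6 240;0 0 0 0 240;0 0 0 0 240")

```text
time: 30.15
position: [0.5124, 0.1708, 0.0756]
tool_rot: [-0.694, -1.792, 1.792]
ft_force: [1.6, -5.1, 2.6]
grip_width: 0.11
```

Run:
```python
from h import *
s,M=st(); d=s['position'][:2]-[.531,.1923]; print(np.hypot(*d),np.degrees(np.arctan2(d[1],d[0]))); snap('scene','s12');snap('side','d12');crop('s12',260,190,420,310,5,'c15');crop('d12',210,140,350,250,5,'c16')
```

```text
t 30.15 p [0.5124 0.1708 0.0756] phi 137.78 F [ 1.6 -5.1  2.6] w 0.11 q7 1.88
0.028388100078875867 -130.84490460267352
```

View pics/c15.png

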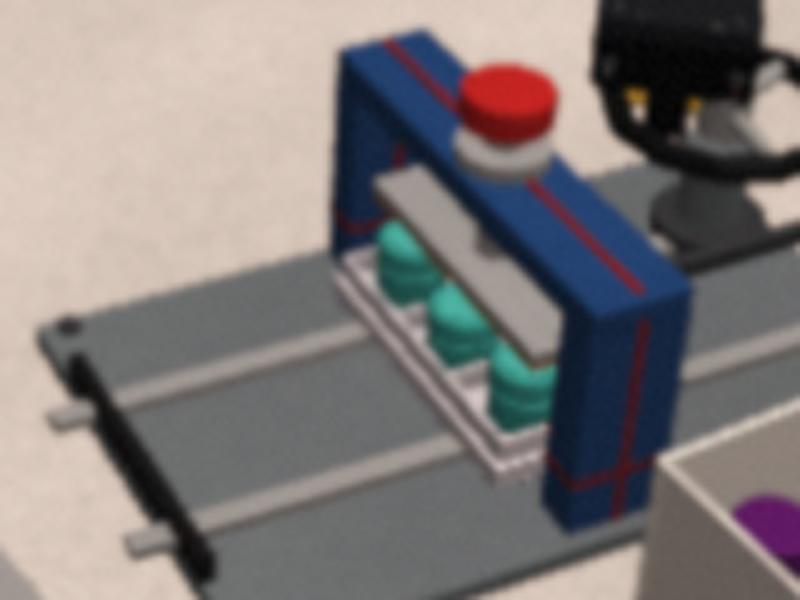

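View pics/c16.png

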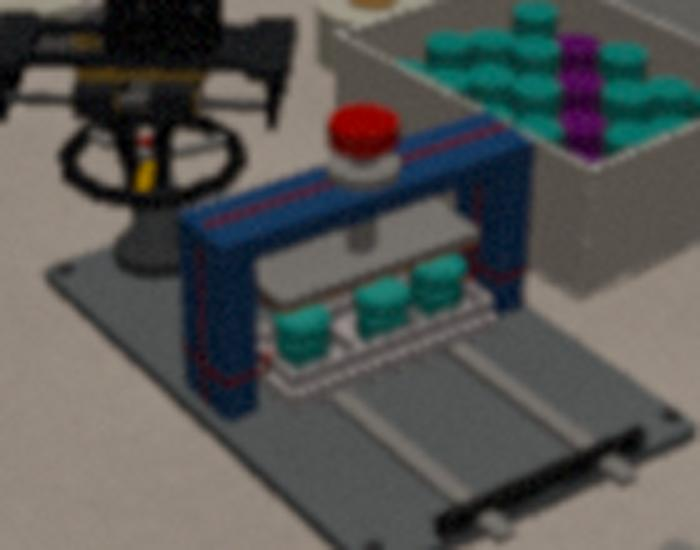

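Run:
```python
from h import *
crop('scene0',305,225,405,305,8,'e1')   # near column + mark? mark at (323,292)
crop('side0',240,170,345,245,7.5,'e2')
```

```text
(no output)
```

View pics/e1.png

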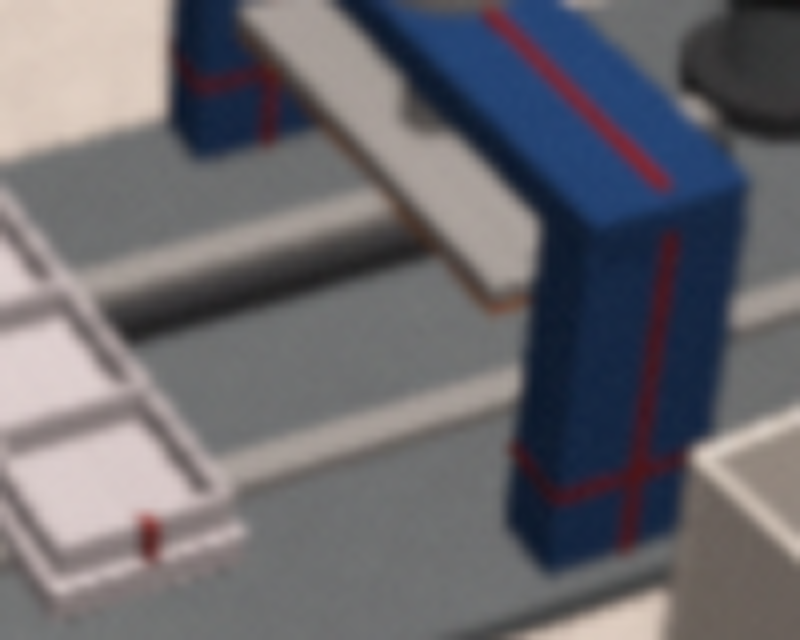

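View pics/e2.png

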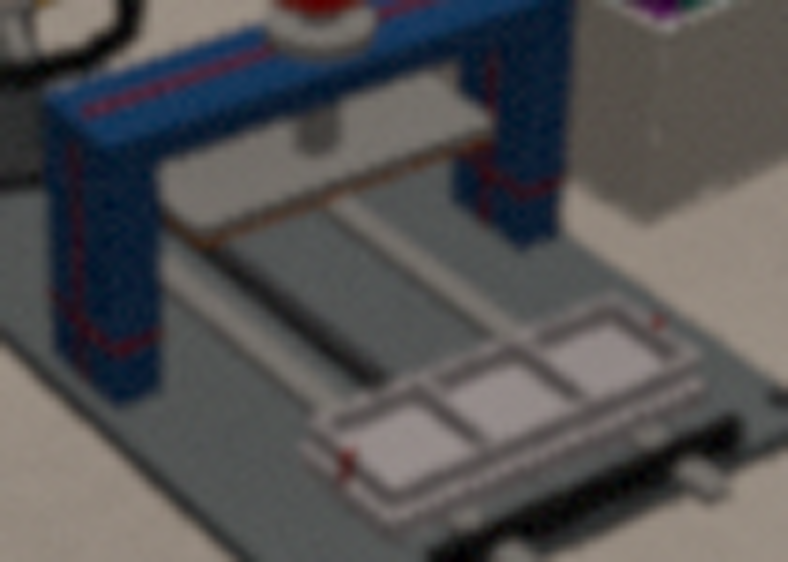

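Run:
```python
from h import *
a=np.radians(3.97); u=np.array([np.sin(a),np.cos(a)]); x=np.array([np.cos(a),-np.sin(a)])
def E1(p,z): q=back('scene0',305+p[0]/8,225+p[1]/8,z)[:2]; return np.array([q@x,q@u]).round(4)
def E2(p,z): q=back('side0',240+p[0]/7.5,170+p[1]/7.5,z)[:2]; return np.array([q@x,q@u]).round(4)
print('scene mark+',E1((150,518),.042),E1((150,557),.031),' col+',E1((636,477),.042),E1((625,550),.014),E1((670,235),.137),'col-',E1((270,78),.042),E1((268,140),.014))
print('side mark-',E2((346,452),.042),E2((346,480),.031),'mark+',E2((658,321),.042),'col-',E2((88,338),.042),E2((85,380),.014),E2((77,150),.137),'col+',E2((487,180),.042),E2((486,215),.014))
```

```text
scene mark+ [ 0.6413 -0.0594] [ 0.6444 -0.0606]  col+ [0.6813 0.0672] [0.6801 0.0681] [0.6936 0.057 ] col- [0.4793 0.0664] [0.4749 0.0697]
side mark- [ 0.4911 -0.0634] [ 0.4897 -0.0658] mark+ [ 0.6441 -0.0644] col- [0.4518 0.0538] [0.4559 0.064 ] [0.4427 0.0421] col+ [0.6543 0.0571] [0.6652 0.0693]
```

Call:
drive_tool(increments="-3 0 -0.16 -6 240;-3 0 -0.16 -6 240;-3 0 -0.16 -6 240;-1 0 0 -2 240;0 0 0 0 240;0 0 0 0 240")

```text
time: 31.0
position: [0.5204, 0.1656, 0.0756]
tool_rot: [-0.395, -2.009, 2.01]
ft_force: [0.4, -4.5, 4.1]
grip_width: 0.105
```

Run:
```python
from h import *
s,M=st(); d=s['position'][:2]-[.531,.1923]; print(np.hypot(*d),np.degrees(np.arctan2(d[1],d[0]))); snap('scene','s13');snap('side','d13');crop('s13',320,200,410,300,6.5,'c15');crop('d13',240,170,330,240,8,'c16')
```

```text
t 31.0 p [0.5204 0.1656 0.0756] phi 157.82 F [ 0.4 -4.5  4.1] w 0.105 q7 2.23
0.028680830288252142 -111.63550293743579
```

View pics/c15.png

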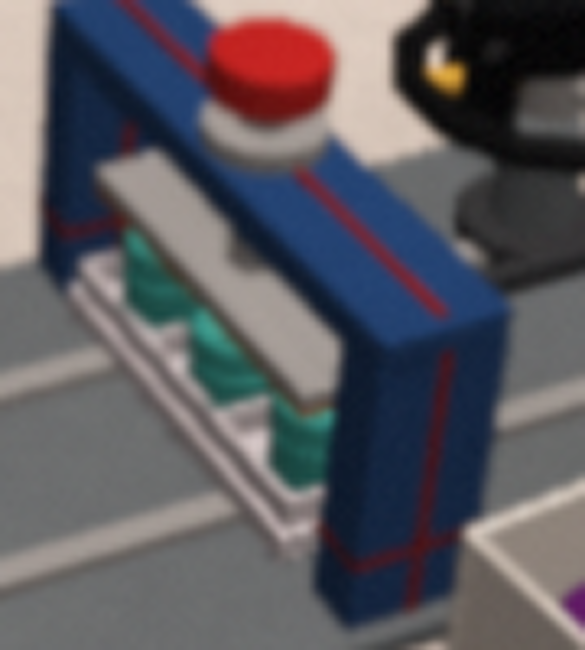

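View pics/c16.png

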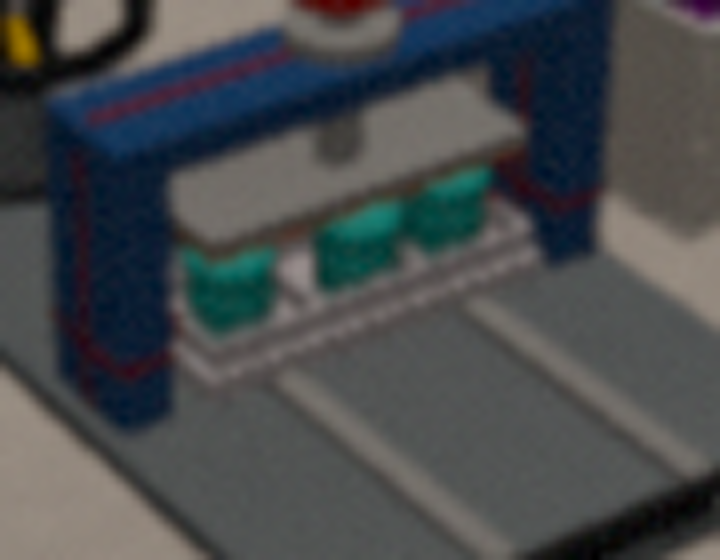

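Call:
drive_tool(increments="0 0 0 0 178;0 0 0 0 178;0 -20 0 0 178;0 -50 0 0 178;0 -50 0 10.1 178;0 -50 0 10.1 178;0 0 0 10.1 178;0 0 0 10.1 178;0 0 0 10.1 178;0 0 0 10.1 178;0 0 0 10.1 178;0 0 0 10.1 178;0 0 0 10.1 178;0 0 0 10.1 178;0 0 0 10.1 178;0 0 0 10.1 178;0 0 0 10.1 178;0 0 0 10.1 178;0 0 0 10.1 178;0 0 0 10.1 178")

```text
time: 33.6
position: [0.5198, 0.1674, 0.2468]
tool_rot: [-1.569, 0.052, -0.054]
ft_force: [-0.1, -0.3, 0.8]
grip_width: 0.305
```

Run:
```python
from h import *
s,M=st(); to(.566,-.087,.16); snap('wrist','w14')
```

```text
t 33.6 p [0.5198 0.1674 0.2468] phi -3.88 F [-0.1 -0.3  0.8] w 0.305 q7 -0.47
inc [  63.2   86.5 -250.8]
```

View pics/w14.png

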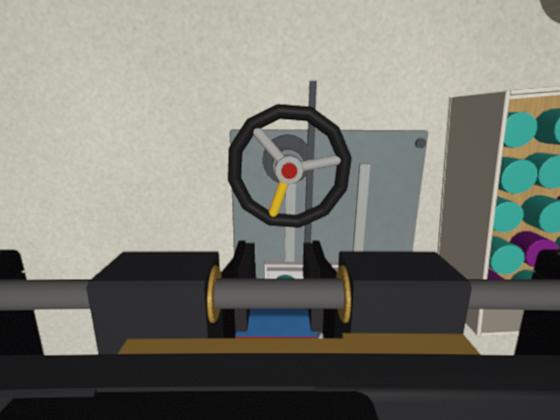

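Call:
drive_tool(increments="15 0 -46 0 178;15 0 -46 0 178;15 0 -46 0 178;14 30 -45 0 178;0 27 0 0 178;0 0 0 0 178;0 0 0 0 178")

```text
time: 34.52
position: [0.5681, -0.0186, 0.1901]
tool_rot: [-1.57, 0.045, -0.049]
ft_force: [0.0, 0.5, 0.5]
grip_width: 0.301
```

Run:
```python
from h import *
s,M=st(); to(.562,-.087,.17); snap('wrist','w15')
```

```text
t 34.52 p [ 0.5681 -0.0186  0.1901] phi -3.43 F [0.  0.5 0.5] w 0.301 q7 -0.13
inc [ -2.   20.1 -68.6]
```

Call:
drive_tool(increments="0 0 -30 0 178;0 10 -37 0 178;0 10 0 0 178;0 0 0 0 178;0 0 0 0 178")

```text
time: 35.2
position: [0.5638, -0.085, 0.1693]
tool_rot: [-1.57, 0.046, -0.048]
ft_force: [-1.2, 0.5, -0.4]
grip_width: 0.296
```

Run:
```python
from h import *
s,M=st(); snap('wrist','w16')
```

```text
t 35.2 p [ 0.5638 -0.085   0.1693] phi -3.43 F [-1.2  0.5 -0.4] w 0.296 q7 -0.01
```

View pics/w15.png

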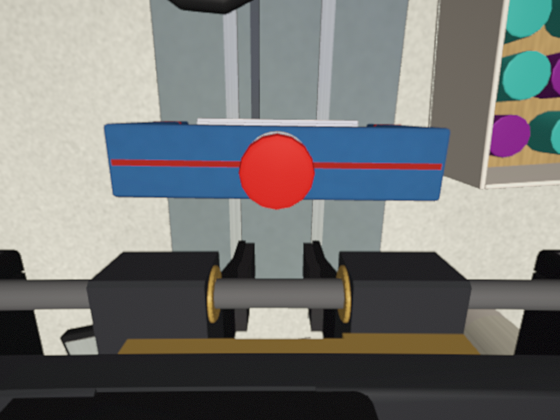

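View pics/w16.png

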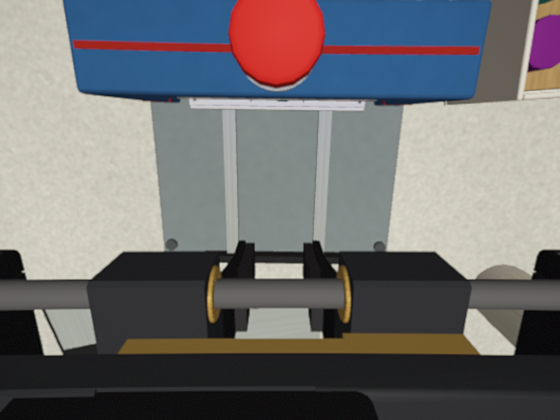

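Run:
```python
from h import *
crop('w15',150,105,410,140,3,'a');crop('w16',140,80,420,120,2.8,'b')
a=cv2.imread('pics/w15.png'); b=cv2.imread('pics/w16.png')
A=[cv2.resize(i,None,fx=8,fy=8,interpolation=cv2.INTER_CUBIC) for i in(a[112:134,155:245],a[112:134,320:410],b[85:115,145:235],b[85:115,330:420])]
cv2.imwrite('pics/c17.png',np.vstack([A[0],A[1]])); cv2.imwrite('pics/c18.png',np.vstack([A[2],A[3]]))
```

```text
(no output)
```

View pics/c17.png

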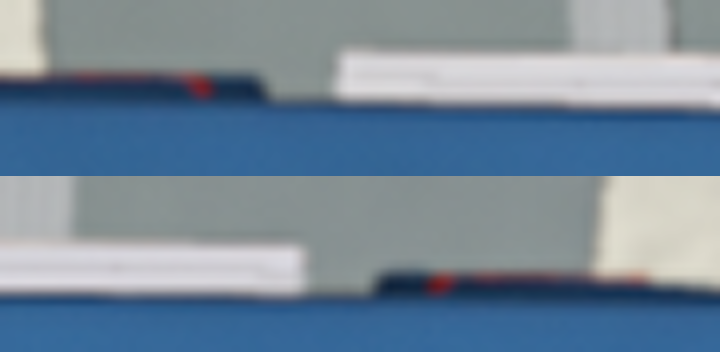

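View pics/c18.png

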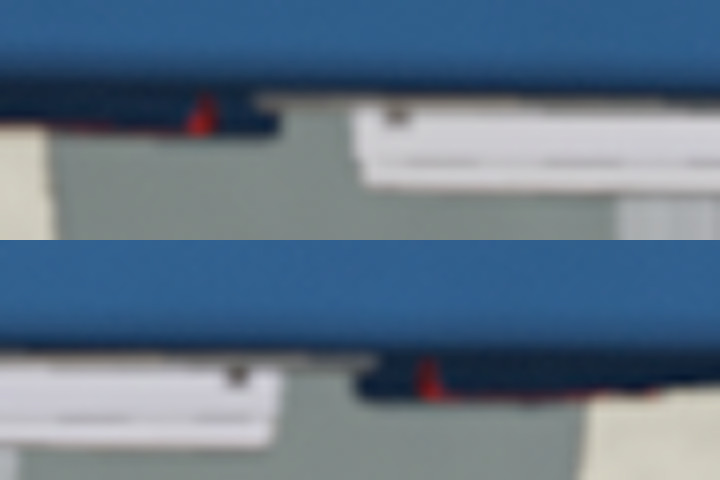

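Run:
```python
from h import *
a=np.radians(3.97); u=np.array([np.sin(a),np.cos(a)])
def al(f,x,y,z): return (back(f,x,y,z)[:2]@u).round(4)
for zc in(.02,.03):
  print('rear car',al('w15',155+345/8,112+50/8,zc),al('w15',320+300/8,112+67/8,zc),'front car',al('w16',145+365/8,85+186/8,zc),al('w16',330+270/8,85+(446-240)/8,zc))
print('rear col',al('w15',155+250/8,112+75/8,.014),al('w15',320+385/8,112+97/8,.014),'front col',al('w16',145+270/8,85+136/8,.014),al('w16',330+370/8,85+(400-240)/8,.014))
print('rear ring',al('w15',155+195/8,112+76/8,.042),al('w15',320+440/8,112+97/8,.042))
for f in('w15','w16'): 
    T=load(f)['camera_from_world']; print((-T[:3,:3].T@T[:3,3]).round(3))
```

```text
rear car 0.0937 0.0934 front car 0.0362 0.0357
rear car 0.0939 0.0935 front car 0.036 0.0355
rear col 0.0905 0.0897 front col 0.0417 0.041
rear ring 0.0908 0.0904
[0.571 0.058 0.352]
[ 0.567 -0.008  0.331]
```

Call:
drive_tool(increments="0 -20 0 0 255;0 -20 0 0 255;0 0 0 0 255;0 0 55 0 255;0 0 55 0 255;0 0 0 0 255;0 0 0 0 255;0 0 0 0 255")

```text
time: 36.25
position: [0.5699, 0.0211, 0.2079]
tool_rot: [-1.571, 0.052, -0.051]
ft_force: [0.5, 0.2, 0.2]
grip_width: 0.006
```

Run:
```python
from h import *
print(back('w15',277,172,.174),back('w16',277,29,.174))
s,M=st(); to(.5692,.0264,.178); print(jars('s13',zb=.03,roi=(.3,.7,-.05,.1)))
wheel('w14',(220,95,360,235))
```

```text
[0.56883764 0.02785269 0.174     ] [0.56863787 0.02771554 0.174     ]
t 36.25 p [0.5699 0.0211 0.2079] phi -3.74 F [0.5 0.2 0.2] w 0.006 q7 -0.21
inc [-1.1 29.9  5.3]
[(array([0.5493, 0.0181]), np.int32(157), 277), (array([0.6232, 0.0151]), np.int32(82), 310)]
yel 284 0.03346745883689782 0.015372462390050141 0.05226784921522111
hub [0.5303 0.1924 0.0549] 3650 yellow deg -113.31150223896475
```

Run:
```python
from h import *
a=np.radians(3.97); u=np.array([np.sin(a),np.cos(a)])
def al(f,x,y,z): return (back(f,x,y,z)[:2]@u).round(4)
crop('w15',100,115,455,205,2.2,'c19')
crop('w16',60,0,500,110,1.8,'c20')
print(al('w15',112,162,.137),al('w15',440,167,.137),al('w16',75,44,.137),al('w16',478,50,.137))
print('edges w15 top', al('w15',108,125,.137),al('w15',448,129,.137),al('w15',114,195,.137),al('w15',441,199.5,.137))
```

```text
0.0662 0.0652 0.0663 0.0657
edges w15 top 0.09 0.0898 0.0436 0.0427
```

View pics/c19.png

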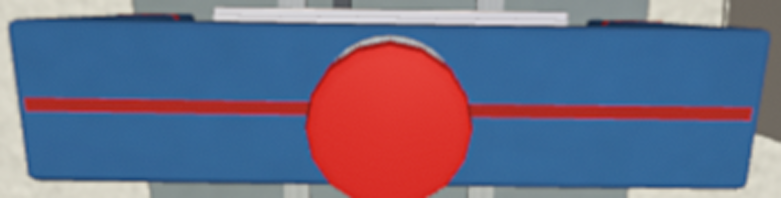

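Call:
drive_tool(increments="-1 15 5 0 255;0 14 0 0 255;0 0 0 0 255;0 0 0 0 255")

```text
time: 36.75
position: [0.5694, 0.0278, 0.1793]
tool_rot: [-1.57, 0.05, -0.049]
ft_force: [0.2, 0.5, 0.5]
grip_width: 0.009
```

Call:
drive_tool(increments="0 3 0 0 255;0 3 0 0 255;0 3 0 0 255;0 3 0 0 255;0 0 0 0 255;0 0 0 0 255")

```text
time: 37.5
position: [0.5697, 0.0279, 0.1682]
tool_rot: [-1.57, 0.049, -0.05]
ft_force: [-1.6, -0.2, 5.8]
grip_width: 0.006
```

Call:
drive_tool(increments="0 3 0 0 255;0 3 0 0 255;0 2 0 0 255;0 0 0 0 255;0 0 0 0 255")

```text
time: 38.12
position: [0.5698, 0.0279, 0.1608]
tool_rot: [-1.571, 0.048, -0.05]
ft_force: [-3.6, 0.4, 9.1]
grip_width: 0.003
```

Call:
drive_tool(increments="0 1.5 0 0 255;0 1.5 0 0 255;0 0 0 0 255;0 0 0 0 255")

```text
time: 38.62
position: [0.5699, 0.028, 0.1603]
tool_rot: [-1.571, 0.048, -0.051]
ft_force: [-8.0, -0.5, 21.0]
grip_width: 0.005
```

Call:
drive_tool(increments="0 -4 0 0 255;0 -8 0 0 255;0 -20 0 0 255;0 -50 0 0 255;-20 0 45 0 200;-20 0 45 0 178;-19 0 44 0 178;0 0 0 0 178;0 0 0 0 178")

```text
time: 39.75
position: [0.5191, 0.1646, 0.238]
tool_rot: [-1.571, 0.05, -0.049]
ft_force: [0.2, -1.1, -0.3]
grip_width: 0.297
```

Run:
```python
from h import *
s,M=st(); snap('side','d20');snap('scene','s20');crop('d20',190,120,350,240,5,'c21')
```

```text
t 39.75 p [0.5191 0.1646 0.238 ] phi -3.61 F [ 0.2 -1.1 -0.3] w 0.297 q7 -0.47
```

View pics/c21.png

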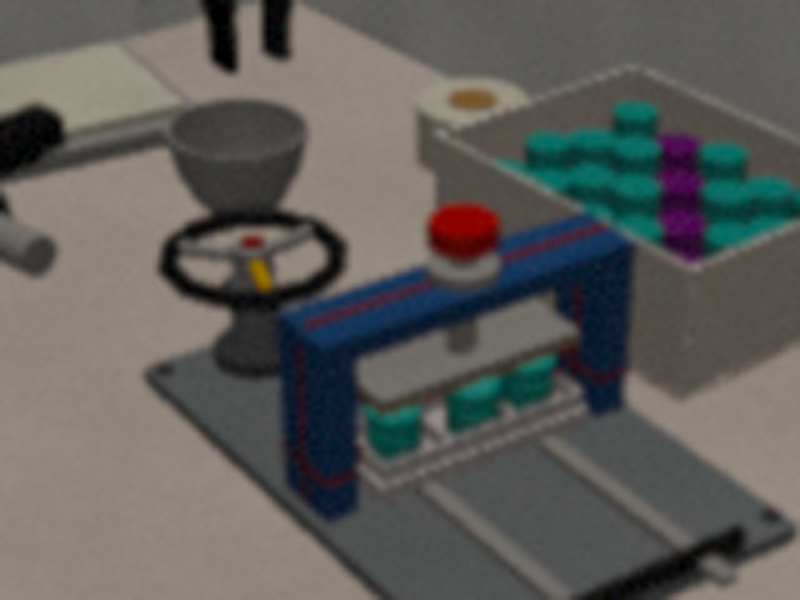

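Call:
drive_tool(increments="0 0 0 -10 178;0 0 0 -10 178;0 0 0 -10 178;0 0 0 -10 178;0 0 0 -10 178;0 0 0 -10 178;0 0 0 -10 178;0 0 0 -10 178;0 0 0 -10 178;0 0 0 -10 178;0 0 0 -10 178;0 0 0 -10 178;0 0 0 -10 178;0 0 0 -10 178;0 0 0 -10 178;0 0 0 -10 178;0 0 0 0 178;0 0 0 0 178")

```text
time: 42.1
position: [0.5192, 0.1645, 0.2382]
tool_rot: [-0.421, -1.992, 1.992]
ft_force: [-0.0, 0.3, 0.5]
grip_width: 0.305
```

Run:
```python
from h import *
s,M=st(); to(.5192,.1657,.12); snap('side','d21');crop('d21',190,100,330,200,5,'c22')
```

```text
t 42.1 p [0.5192 0.1645 0.2382] phi 156.15 F [-0.   0.3  0.5] w 0.305 q7 2.3
inc [  0.5 118.2  -1.1]
```

Plunger is back up, jars upright. Descend on the spoke.

Call:
drive_tool(increments="0 40 -1 0 178;0 40 0 0 178;0 38 0 0 178;0 0 0 0 178;0 0 0 0 178;0 0 0 0 178")

```text
time: 42.9
position: [0.5207, 0.1668, 0.1224]
tool_rot: [-0.421, -1.997, 1.994]
ft_force: [0.0, 0.1, 0.7]
grip_width: 0.302
```

Run:
```python
from h import *
s,M=st(); to(.5192,.1657,.076); snap('side','d21');crop('d21',190,100,330,200,5,'c22');snap('wrist','w21')
```

```text
t 42.9 p [0.5207 0.1668 0.1224] phi 156.37 F [0.  0.1 0.7] w 0.302 q7 2.24
inc [ 1.1 46.4  1.7]
```

View pics/c22.png

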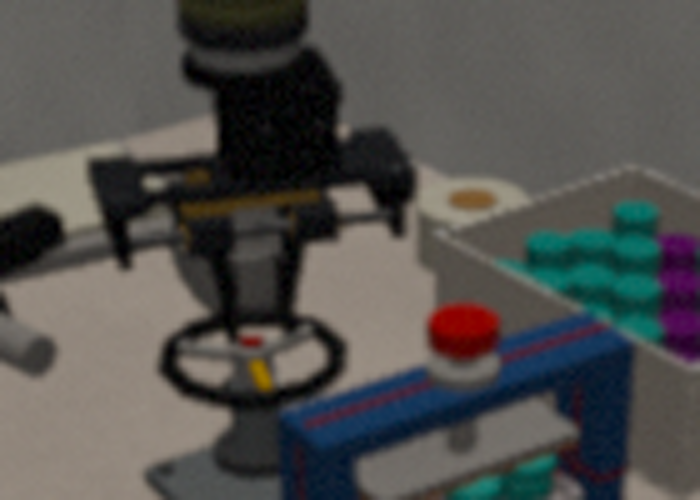

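View pics/w21.png

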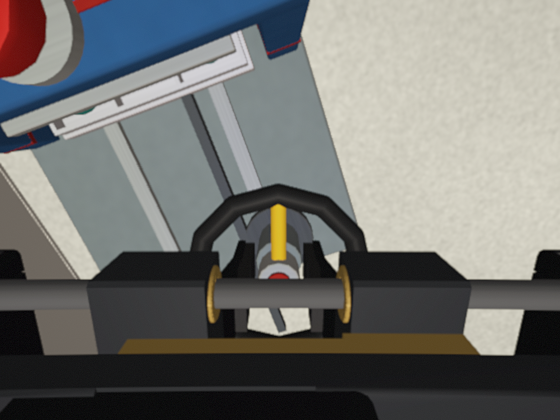

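Call:
drive_tool(increments="1 20 1 0 178;0 15 1 0 178;0 0 0 0 178;0 12 0 0 178;0 0 0 0 178;0 0 0 0 178;0 0 0 0 240;0 0 0 0 240;0 0 0 0 240;0 0 0 0 240")

```text
time: 44.25
position: [0.5188, 0.1644, 0.0737]
tool_rot: [-0.42, -1.995, 1.995]
ft_force: [3.8, -0.9, -0.6]
grip_width: 0.108
```

Run:
```python
from h import *
s,M=st(); d=s['position'][:2]-[.5307,.1923]; print(np.hypot(*d),np.degrees(np.arctan2(d[1],d[0])))
```

```text
t 44.25 p [0.5188 0.1644 0.0737] phi 156.35 F [ 3.8 -0.9 -0.6] w 0.108 q7 2.21
0.03034806884298156 -113.14835043510628
```

Call:
drive_tool(increments="3.1 0 -0.17 6 240;3.1 0 -0.17 6 240;3.1 0 -0.17 6 240;3.1 0 -0.17 6 240;3.1 0 -0.17 6 240;3.1 0 -0.17 6 240;3.1 0 -0.17 6 240;3.1 0 -0.17 6 240;3.1 0 -0.17 6 240;3.1 0 -0.17 6 240;0 0 0 0 240;0 0 0 0 240")

```text
time: 45.75
position: [0.5016, 0.189, 0.0737]
tool_rot: [-1.156, -1.294, 1.289]
ft_force: [5.6, -0.4, -2.7]
grip_width: 0.112
```

Run:
```python
from h import *
s,M=st(); d=s['position'][:2]-[.5307,.1923]; print(np.hypot(*d),np.degrees(np.arctan2(d[1],d[0])))
```

```text
t 45.75 p [0.5016 0.189  0.0737] phi 96.38 F [ 5.6 -0.4 -2.7] w 0.112 q7 1.15
0.029294423657656117 -173.59657056317343
```

Call:
drive_tool(increments="3.1 0 -0.15 6 240;3.1 0 -0.15 6 240;3.1 0 -0.15 6 240;3.1 0 -0.15 6 240;3.1 0 -0.15 6 240;3.1 0 -0.15 6 240;3.1 0 -0.15 6 240;3.1 0 -0.15 6 240;3.1 0 -0.15 6 240;3.1 0 -0.15 6 240;3.1 0 -0.15 6 240;3.1 0 -0.15 6 240;3.1 0 -0.15 6 240;3.1 0 -0.15 6 240;3.1 0 -0.15 6 240;0 0 0 0 240;0 0 0 0 240")

```text
time: 47.88
position: [0.5277, 0.2217, 0.0738]
tool_rot: [-1.568, -0.092, 0.087]
ft_force: [5.8, -0.6, -1.7]
grip_width: 0.11
```

Run:
```python
from h import *
s,M=st(); d=s['position'][:2]-[.5307,.1923]; print(np.hypot(*d),np.degrees(np.arctan2(d[1],d[0])))
```

```text
t 47.88 p [0.5277 0.2217 0.0738] phi 6.51 F [ 5.8 -0.6 -1.7] w 0.11 q7 -0.42
0.029580979342212207 95.88880074840871
```

Call:
drive_tool(increments="3.1 0 -0.16 6 240;3.1 0 -0.16 6 240;3.1 0 -0.16 6 240;3.1 0 -0.16 6 240;3.1 0 -0.16 6 240;3.1 0 -0.16 6 240;3.1 0 -0.16 6 240;3.1 0 -0.16 6 240;3.1 0 -0.16 6 240;3.1 0 -0.16 6 240;3.1 0 -0.16 6 240;3.1 0 -0.16 6 240;3.1 0 -0.16 6 240;3.1 0 -0.16 6 240;0 0 0 0 240;0 0 0 0 240")

```text
time: 49.88
position: [0.5613, 0.1984, 0.0738]
tool_rot: [-1.3, 1.043, -1.05]
ft_force: [9.9, -0.8, -4.6]
grip_width: 0.111
```

Call:
drive_tool(increments="1.6 0 0 3 240;1.6 0 0 3 240;0 0 0 0 240;0 0 0 0 240")

```text
time: 50.38
position: [0.5618, 0.1955, 0.0738]
tool_rot: [-1.256, 1.122, -1.128]
ft_force: [9.5, -0.6, -4.1]
grip_width: 0.101
```

Run:
```python
from h import *
s,M=st(); d=s['position'][:2]-[.5307,.1923]; print(np.hypot(*d),np.degrees(np.arctan2(d[1],d[0])),s['torque'])
```

```text
t 50.38 p [0.5618 0.1955 0.0738] phi -83.51 F [ 9.5 -0.6 -4.1] w 0.101 q7 -1.86
0.031237434985044207 5.797256367219214 [ 0.06140333 -1.8365155   0.0579552 ]
```

Continue in small steps until the stop is felt.

Call:
drive_tool(increments="1.5 0 0 2 240;1.5 0 0 2 240;0 0 0 0 240;0 0 0 0 240")

```text
time: 50.88
position: [0.562, 0.1931, 0.0738]
tool_rot: [-1.224, 1.174, -1.178]
ft_force: [9.7, 1.2, -4.9]
grip_width: 0.108
```

Run:
```python
from h import *
s,M=st(); d=s['position'][:2]-[.5307,.1923]; print(np.hypot(*d),np.degrees(np.arctan2(d[1],d[0])),s['torque']); snap('scene','s22');crop('s22',260,200,400,320,5,'c23')
```

```text
t 50.88 p [0.562  0.1931 0.0738] phi -87.5 F [ 9.7  1.2 -4.9] w 0.108 q7 -1.93
0.03126603117630678 1.5298668518829635 [ 0.26807611 -1.81160819 -0.00638759]
```

View pics/c23.png

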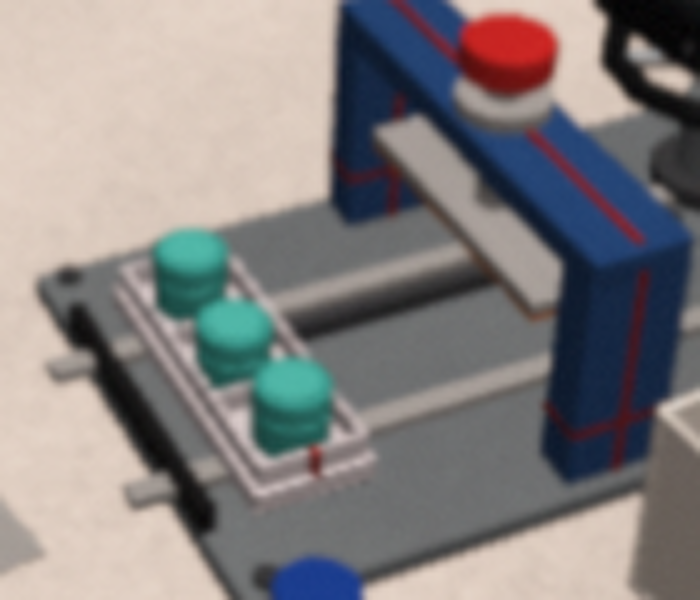

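Call:
drive_tool(increments="1.5 0 -0.5 3 240;1.5 0 -0.5 3 240;0 0 0 0 240;0 0 0 0 240")

```text
time: 51.42
position: [0.5619, 0.1898, 0.0738]
tool_rot: [-1.172, 1.25, -1.256]
ft_force: [12.1, 1.2, -6.7]
grip_width: 0.108
```

Run:
```python
from h import *
s,M=st(); d=s['position'][:2]-[.5307,.1923]; print(np.hypot(*d),np.degrees(np.arctan2(d[1],d[0])),s['torque']); snap('scene','s23');crop('s23',260,200,400,320,5,'c24')
```

```text
t 51.42 p [0.5619 0.1898 0.0738] phi -93.53 F [12.1  1.2 -6.7] w 0.108 q7 -2.02
0.03131499760144426 -4.6347701388745355 [ 0.18264181 -2.31095812 -0.00585111]
```

View pics/c24.png

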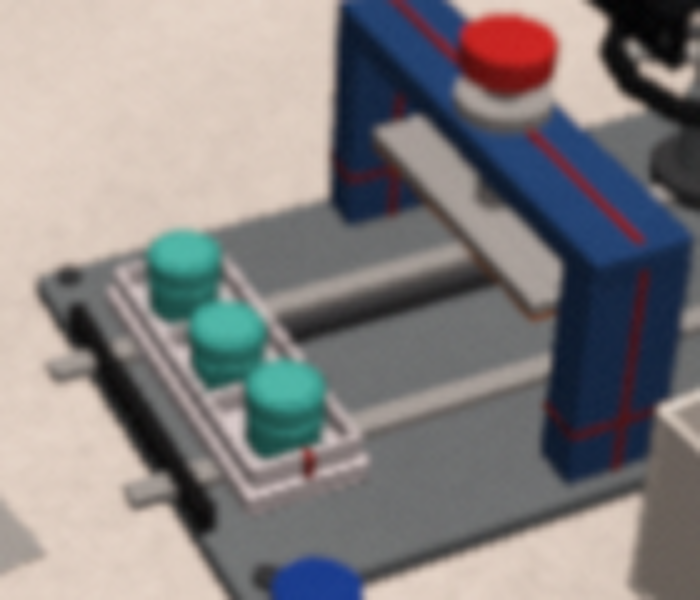

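Call:
drive_tool(increments="1.5 0 0.6 3 240;1.5 0 0.4 3 240;0 0 0 0 240;0 0 0 0 240")

```text
time: 51.98
position: [0.5614, 0.1894, 0.0738]
tool_rot: [-1.119, 1.327, -1.328]
ft_force: [9.4, 5.3, -4.9]
grip_width: 0.113
```

Run:
```python
from h import *
s,M=st(); d=s['position'][:2]-[.5307,.1923]; print(np.hypot(*d),np.degrees(np.arctan2(d[1],d[0])),s['torque'])
```

```text
t 51.98 p [0.5614 0.1894 0.0738] phi -99.38 F [ 9.4  5.3 -4.9] w 0.113 q7 -2.12
0.030849992775132187 -5.36353704265546 [ 1.02866595 -1.81172003  0.15123784]
```

Call:
drive_tool(increments="1.5 0 0 3 240;1.5 0 0 3 240;0 0 0 0 240;0 0 0 0 240")

```text
time: 52.48
position: [0.5607, 0.1894, 0.0739]
tool_rot: [-1.06, 1.403, -1.399]
ft_force: [9.8, 8.8, -6.1]
grip_width: 0.131
```

Run:
```python
from h import *
s,M=st(); d=s['position'][:2]-[.5307,.1923]; print(np.hypot(*d),np.degrees(np.arctan2(d[1],d[0])),s['torque']); snap('scene','s24');crop('s24',260,200,400,320,5,'c25')
```

```text
t 52.48 p [0.5607 0.1894 0.0739] phi -105.28 F [ 9.8  8.8 -6.1] w 0.131 q7 -2.21
0.03009963211790762 -5.614330958909626 [ 1.9817985  -1.88187529  0.18297269]
```

View pics/c25.png

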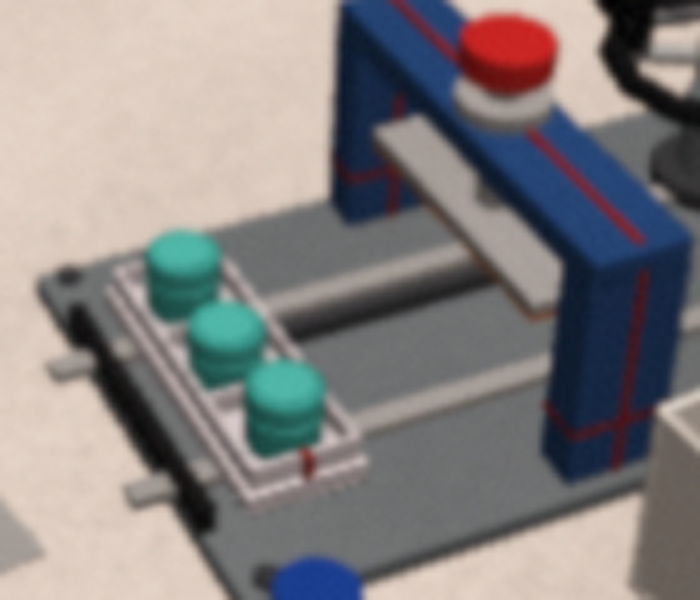

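Call:
drive_tool(increments="0 0 0 0 185;0 0 0 0 178;0 0 0 0 178;0 -20 0 0 178;0 -50 0 0 178;0 -50 0 -10 150;0 -50 0 -10 120;0 0 0 -10 95;0 0 0 -10 95;0 0 0 -10 95;0 0 0 -10 95;0 0 0 -10 95;0 0 0 -10 95;0 0 0 -10 95;0 0 0 -10 95;0 0 0 -10 95;0 0 0 -10 95;0 0 0 -10 95;0 0 0 -10 95")

```text
time: 54.9
position: [0.5577, 0.1825, 0.2427]
tool_rot: [-1.519, -0.473, 0.476]
ft_force: [0.5, 0.4, 0.3]
grip_width: 0.629
```

Run:
```python
from h import *
s,M=st(); snap('scene','s25'); snap('wrist','w25');snap('side','d25')
crop('s25',140,150,440,330,2.6,'c26'); print(jars('s25','purple',roi=(.3,.7,-.46,-.2)))
to(.51,-.1,.25)
```

```text
t 54.9 p [0.5577 0.1825 0.2427] phi 34.72 F [0.5 0.4 0.3] w 0.629 q7 0.21
[(array([ 0.442 , -0.2772]), np.int32(211), 285)]
inc [-198.7   -6.8 -206.8]
```

View pics/c26.png

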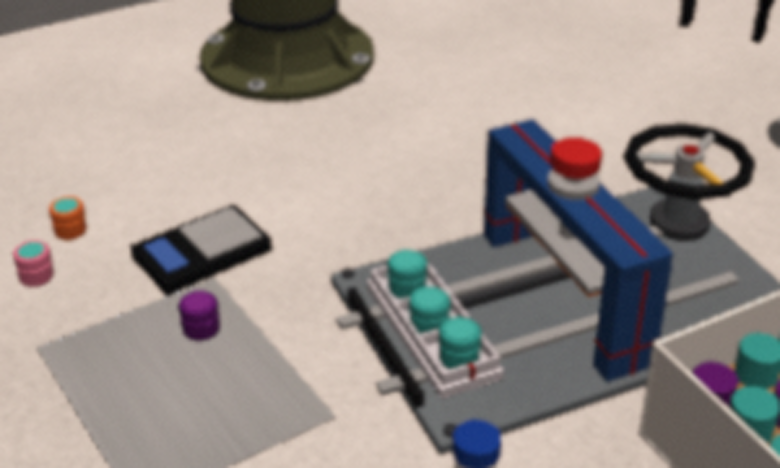

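Call:
drive_tool(increments="-38 0 -62 0 95;-38 0 -62 0 95;-38 0 -62 0 95;-38 0 -62 0 95;-38 0 -62 0 95;0 0 -16 0 95;0 0 0 0 95;0 0 0 0 95;0 0 0 0 95")

```text
time: 56.18
position: [0.5834, -0.1395, 0.2435]
tool_rot: [-1.518, -0.473, 0.472]
ft_force: [-0.2, 0.4, 0.6]
grip_width: 0.625
```

Run:
```python
from h import *
s,M=st(); snap('wrist','w26'); print(jars('w26',zb=.03,roi=(.45,.7,-.16,-.05)), jars('w26',zb=.003,roi=(.3,.7,-.46,-.2)))
wheel('s25',(375,190,435,240)); wheel('w25',(0,0,560,240))
```

```text
t 56.17 p [ 0.5834 -0.1395  0.2435] phi 34.56 F [-0.2  0.4  0.6] w 0.625 q7 0.79
[(array([ 0.5076, -0.1026]), np.int32(884), 1046), (array([ 0.563 , -0.1108]), np.int32(802), 950), (array([ 0.61  , -0.1085]), np.int32(804), 981)] []
yel 14 0.026482088214860987 0.013840132641212111 0.03931702324226188
hub [0.532  0.1932 0.0553] 363 yellow deg -2.353382524142024
yel 313 0.03278876494085688 0.014789683661153543 0.05178760446066326
hub [0.5304 0.1925 0.0549] 3888 yellow deg -3.9025413409009317
```

View pics/w26.png

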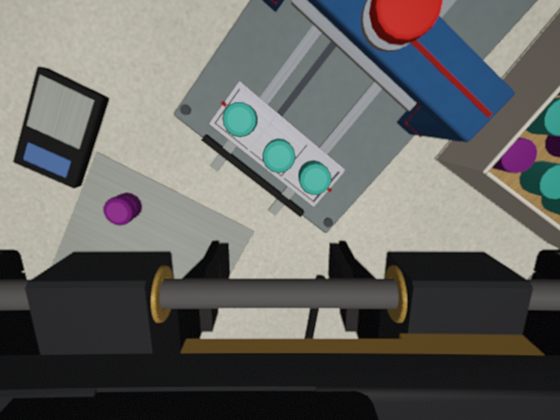

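Run:
```python
from h import *
def g(f): return cv2.cvtColor(cv2.imread(f'pics/{f}.png'),cv2.COLOR_BGR2GRAY).astype(np.float32)
r=(slice(240,305),slice(278,338))
T=g('s25')
t=T[248:298,288:330].astype(np.float32)
def best(f):
    best=None; G=g(f)
    m=cv2.matchTemplate(cv2.resize(G[240:306,278:340],None,fx=10,fy=10,interpolation=cv2.INTER_CUBIC),cv2.resize(t,None,fx=10,fy=10,interpolation=cv2.INTER_CUBIC),cv2.TM_CCOEFF_NORMED)
    _,v,_,l=cv2.minMaxLoc(m); return v,l[0]/10-10,l[1]/10-8
for f in('s8','s22','s23','s24','s25'): print(f,best(f))
a=proj('s25',[[.56,-.1,.045],[.56-.00035,-.105,.045]]); print(a[1]-a[0])
```

```text
s8 (0.9301222562789917, 1.8000000000000007, -0.5)
s22 (0.9556303024291992, 1.3000000000000007, -0.40000000000000036)
s23 (0.9957723617553711, 0.09999999999999964, 0.0)
s24 (0.9993364214897156, 0.0, 0.0)
s25 (0.9997278451919556, 0.0, 0.0)
[-2.0164912   0.59131943]
```

Call:
drive_tool(increments="0 0 0 -5.2 115;0 0 0 -5.2 115;0 0 0 0 115;0 0 0 0 115")

```text
time: 56.72
position: [0.5833, -0.1414, 0.2435]
tool_rot: [-1.483, -0.611, 0.61]
ft_force: [0.2, 0.2, -1.0]
grip_width: 0.549
```

Run:
```python
from h import *
s,M=st(); to(.610,-.1085,.1)
```

```text
t 56.73 p [ 0.5833 -0.1414  0.2435] phi 44.75 F [ 0.2  0.2 -1. ] w 0.549 q7 0.97
inc [ 42.1 143.5   4.6]
```

Call:
drive_tool(increments="21 40 2 0 115;21 50 3 0 115;0 52 0 0 115;0 0 0 0 115;0 0 0 0 115;0 20 0 0 115;0 15 0 0 115;0 0 0 0 115;0 0 0 0 115")

```text
time: 57.85
position: [0.6097, -0.1088, 0.0665]
tool_rot: [-1.483, -0.611, 0.611]
ft_force: [-0.5, -0.8, 0.4]
grip_width: 0.548
```

Run:
```python
from h import *
s,M=st(); to(.610,-.1085,.0445); snap('scene','s27'); crop('s27',260,200,400,320,5,'c27')
```

```text
t 57.85 p [ 0.6097 -0.1088  0.0665] phi 44.8 F [-0.5 -0.8  0.4] w 0.548 q7 0.9
inc [ 0.4 22.   0. ]
```

View pics/c27.png

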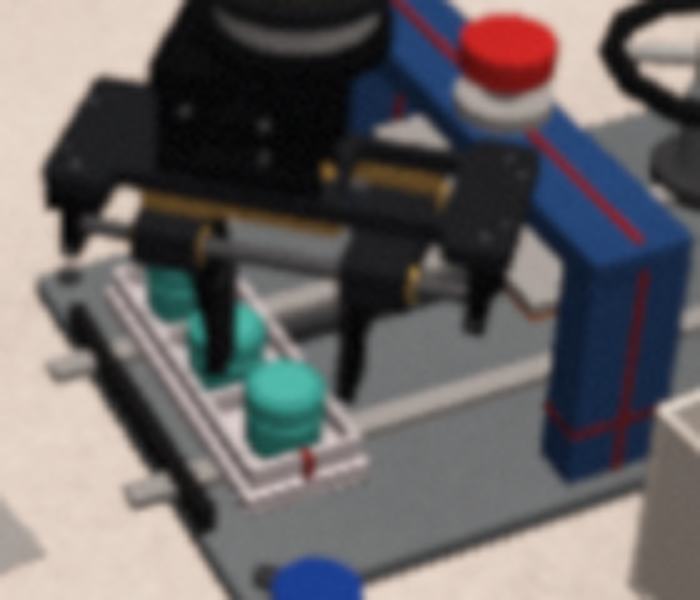

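Call:
drive_tool(increments="0 11 0 0 115;0 11 0 0 115;0 0 0 0 115;0 0 0 0 115;0 0 0 0 180;0 0 0 0 180;0 0 0 0 180;0 0 0 0 180;0 -20 0 0 180;0 -40 0 0 180;-44 0 -27 0 180;-44 0 -27 0 180;-44 0 -27 0 180;-45 0 -27 0 180;-45 0 -27 0 180;0 0 0 0 180;0 0 0 0 180;0 0 0 0 180", squeeze=15)

```text
time: 60.15
position: [0.5483, -0.359, 0.1049]
tool_rot: [-1.482, -0.614, 0.612]
ft_force: [1.2, 0.9, 0.2]
grip_width: 0.413
```

Run:
```python
from h import *
s,M=st(); to(.548,-.361,.018); snap('scene','s28'); crop('s28',140,150,440,330,2.6,'c28')
print(jars('s28',zb=.03,roi=(.45,.7,-.16,-.05)))
```

```text
t 60.15 p [ 0.5483 -0.359   0.1049] phi 44.95 F [1.2 0.9 0.2] w 0.413 q7 1.35
inc [-1.7 86.9 -1.1]
[(array([ 0.5326, -0.1033]), np.int32(391), 295)]
```

View pics/c28.png

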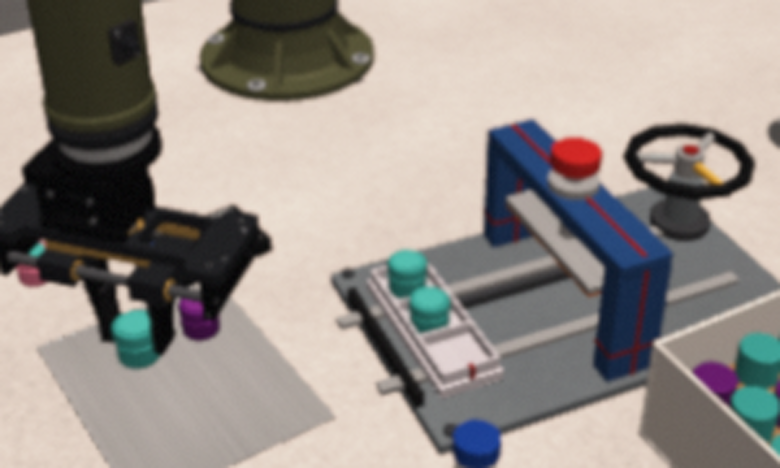

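Call:
drive_tool(increments="-1 40 -1 0 180;0 30 0 0 180;0 0 0 0 180;0 8 0 0 180;0 0 0 0 180;0 0 0 0 180")

```text
time: 60.95
position: [0.5479, -0.3627, 0.0275]
tool_rot: [-1.484, -0.612, 0.611]
ft_force: [-0.2, 0.5, -0.9]
grip_width: 0.41
```

Run:
```python
from h import *
s,M=st(); to(.548,-.361,.018);
```

```text
t 60.95 p [ 0.5479 -0.3627  0.0275] phi 44.81 F [-0.2  0.5 -0.9] w 0.41 q7 1.35
inc [1.3 9.5 1.1]
```

Call:
drive_tool(increments="0 5 0 0 180;0 2 0 0 180;0 0 0 0 180;0 1 0 0 180;0 1 0 0 180;0 0 0 0 180;0 0 0 0 180")

```text
time: 61.82
position: [0.5473, -0.3624, 0.0175]
tool_rot: [-1.483, -0.611, 0.611]
ft_force: [-0.1, -0.1, -0.5]
grip_width: 0.408
```

Call:
drive_tool(increments="0 0.7 0 0 180;0 0 0 0 150;0 0 0 0 115;0 0 0 0 115;0 0 0 0 115;0 -38 0 0 115;0 -50 0 0 115;47 0 42 0 115;47 0 42 0 115;47 0 42 0 115;47 0 41 0 115;0 0 0 0 115;0 0 0 0 115;0 0 0 0 115")

```text
time: 63.58
position: [0.5625, -0.1151, 0.1045]
tool_rot: [-1.484, -0.609, 0.609]
ft_force: [-0.4, -0.4, 0.2]
grip_width: 0.545
```

Run:
```python
from h import *
s,M=st(); to(.563,-.1108,.0665); snap('scene','s29'); crop('s29',140,150,440,330,2.6,'c29')
print(jars('s29',zb=.003,roi=(.3,.7,-.46,-.2)))
snap('side','d29'); print(jars('d29',zb=.03,roi=(.45,.7,-.16,-.05)))
```

```text
t 63.58 p [ 0.5625 -0.1151  0.1045] phi 44.63 F [-0.4 -0.4  0.2] w 0.545 q7 0.92
inc [ 3.4 38.   2.7]
[(array([ 0.5468, -0.3615]), np.int32(265), 355)]
[(array([ 0.5703, -0.1069]), np.int32(119), 184), (array([ 0.5144, -0.0984]), np.int32(135), 192)]
```

View pics/c29.png

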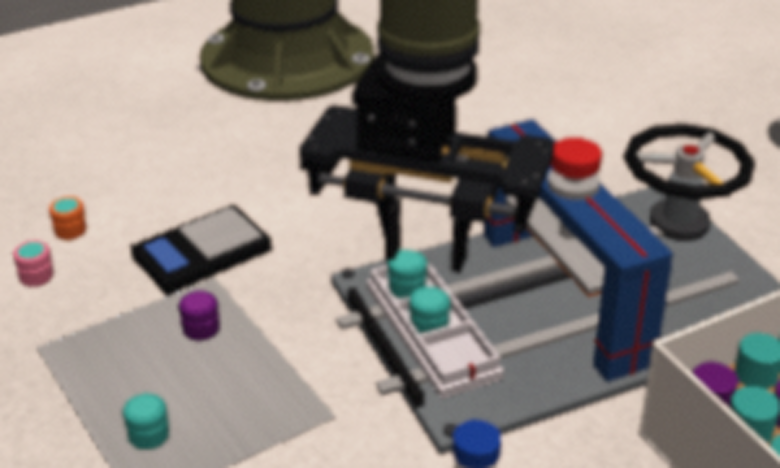

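Call:
drive_tool(increments="3 20 2 0 115;0 18 0 0 115;0 0 0 0 115;0 0 0 0 115;0 0 0 0 115")

```text
time: 64.3
position: [0.5641, -0.1097, 0.0675]
tool_rot: [-1.484, -0.612, 0.61]
ft_force: [0.1, -0.3, 0.1]
grip_width: 0.55
```

Run:
```python
from h import *
s,M=st(); to(.563,-.1108,.0445)
```

```text
t 64.3 p [ 0.5641 -0.1097  0.0675] phi 44.79 F [ 0.1 -0.3  0.1] w 0.55 q7 0.91
inc [-1.6 23.   0.1]
```

Call:
drive_tool(increments="-1 12 0 0 115;0 11 0 0 115;0 0 0 0 115;0 0 0 0 115;0 0 0 0 180;0 0 0 0 180;0 0 0 0 180;0 0 0 0 180;0 -20 0 0 180;0 -40 0 0 180;-41 0 -35 0 180;-41 0 -36 0 180;-42 0 -36 0 180;0 0 0 0 180;0 0 0 0 180;0 0 0 0 180")

```text
time: 66.3
position: [0.5508, -0.2714, 0.1036]
tool_rot: [-1.482, -0.614, 0.613]
ft_force: [0.5, 0.2, -1.1]
grip_width: 0.412
```

Run:
```python
from h import *
s,M=st(); to(.55,-.274,.0175)
```

```text
t 66.3 p [ 0.5508 -0.2714  0.1036] phi 44.95 F [ 0.5  0.2 -1.1] w 0.412 q7 1.21
inc [-2.5 86.1 -1.3]
```

Call:
drive_tool(increments="-1 40 0 0 180;0 30 0 0 180;0 0 0 0 180;0 8 0 0 180;0 4 0 0 180;0 0 0 0 180;0 2 0 0 180;0 0 0 0 180;0 0 0 0 180")

```text
time: 67.42
position: [0.5496, -0.2742, 0.0198]
tool_rot: [-1.483, -0.611, 0.611]
ft_force: [-0.5, 0.0, -0.5]
grip_width: 0.408
```

Call:
drive_tool(increments="0 1 0 0 180;0 1.2 0 0 180;0 0 0 0 180;0 0 0 0 150;0 0 0 0 115;0 0 0 0 115;0 -38 0 0 115;0 -50 0 0 115;30 0 50 0 115;31 0 51 0 115;32 0 52 0 115;0 0 0 0 115;0 0 0 0 115;0 0 0 0 115;0 20 0 0 115;0 17 0 0 115;0 0 0 0 115;0 0 0 0 115")

```text
time: 69.68
position: [0.508, -0.1004, 0.0687]
tool_rot: [-1.483, -0.611, 0.611]
ft_force: [0.1, 0.5, 0.9]
grip_width: 0.549
```

Run:
```python
from h import *
s,M=st(); to(.5076,-.1026,.0445); snap('scene','s30'); crop('s30',140,150,440,330,2.6,'c30')
print(jars('s30',zb=.003,roi=(.3,.7,-.46,-.2)))
```

```text
t 69.67 p [ 0.508  -0.1004  0.0687] phi 44.77 F [0.1 0.5 0.9] w 0.549 q7 0.91
inc [-1.8 24.2 -1.3]
[(array([ 0.5497, -0.2735]), np.int32(251), 333), (array([ 0.5468, -0.3615]), np.int32(266), 355)]
```

View pics/c30.png

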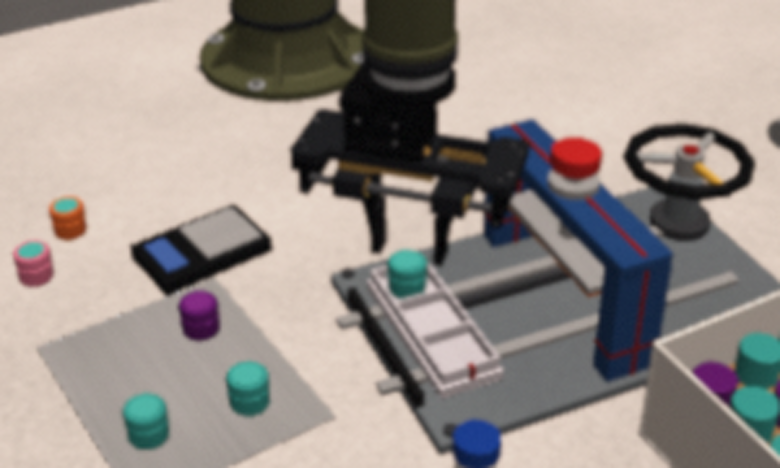

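Call:
drive_tool(increments="-2 12 -1 0 115;0 12 0 0 115;0 0 0 0 115;0 0 0 0 115;0 0 0 0 180;0 0 0 0 180;0 0 0 0 180;0 0 0 0 180;0 -20 0 0 180;0 -40 0 0 180;-46 0 -28 0 180;-46 0 -28 0 180;-46 0 -29 0 180;-46 0 -29 0 180;-46 0 -29 0 180;0 0 0 0 180;0 0 0 0 180;0 0 0 0 180")

```text
time: 71.97
position: [0.4454, -0.3639, 0.1043]
tool_rot: [-1.482, -0.614, 0.613]
ft_force: [-0.2, 0.2, -0.6]
grip_width: 0.409
```

Run:
```python
from h import *
s,M=st(); to(.4445,-.366,.0175)
```

```text
t 71.97 p [ 0.4454 -0.3639  0.1043] phi 44.95 F [-0.2  0.2 -0.6] w 0.409 q7 1.46
inc [-2.2 86.8 -0.9]
```

Call:
drive_tool(increments="-1 40 0 0 180;0 30 0 0 180;0 0 0 0 180;0 8 0 0 180;0 4 0 0 180;0 0 0 0 180;0 2 0 0 180;0 0 0 0 180;0 0 0 0 180")

```text
time: 73.1
position: [0.4439, -0.3665, 0.0206]
tool_rot: [-1.483, -0.611, 0.611]
ft_force: [-0.1, 0.6, -1.4]
grip_width: 0.409
```

Call:
drive_tool(increments="0 1 0 0 180;0 1 0 0 180;0 0.8 0 0 180;0 0 0 0 180;0 0 0 0 150;0 0 0 0 115;0 0 0 0 115;0 -38 0 0 115;0 -50 0 0 115;0 -60 0 0 115;0 -40 0 0 115;0 0 50 0 115;0 0 50 0 115;0 0 0 0 115;0 0 0 0 115")

```text
time: 74.97
position: [0.3739, -0.296, 0.2062]
tool_rot: [-1.485, -0.612, 0.61]
ft_force: [0.4, 0.8, 0.5]
grip_width: 0.552
```

Run:
```python
from h import *
s,M=st(); snap('scene','s31'); snap('side','d31'); crop('s31',140,150,440,330,2.6,'c31'); crop('d31',210,130,420,350,2.6,'c32')
for f in('s31','d31'): print(jars(f,zb=.003,roi=(.35,.7,-.46,-.2)),jars(f,'purple',roi=(.3,.7,-.46,-.2)))
```

```text
t 74.97 p [ 0.3739 -0.296   0.2062] phi 44.8 F [0.4 0.8 0.5] w 0.552 q7 1.39
[(array([ 0.4434, -0.3661]), np.int32(223), 304), (array([ 0.5497, -0.2735]), np.int32(249), 333), (array([ 0.5469, -0.3615]), np.int32(265), 355)] [(array([ 0.442 , -0.2772]), np.int32(212), 285)]
[(array([ 0.5547, -0.2745]), np.int32(155), 224), (array([ 0.5529, -0.3626]), np.int32(174), 253), (array([ 0.4491, -0.3678]), np.int32(200), 284)] [(array([ 0.4463, -0.2781]), np.int32(179), 251)]
```

View pics/c31.png

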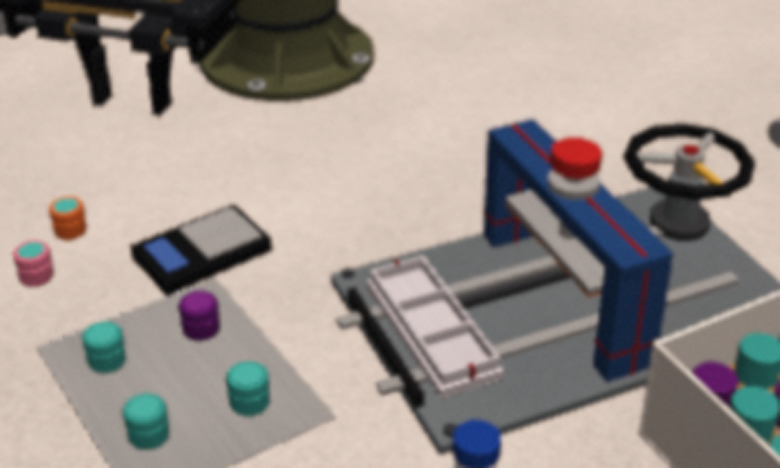

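View pics/c32.png

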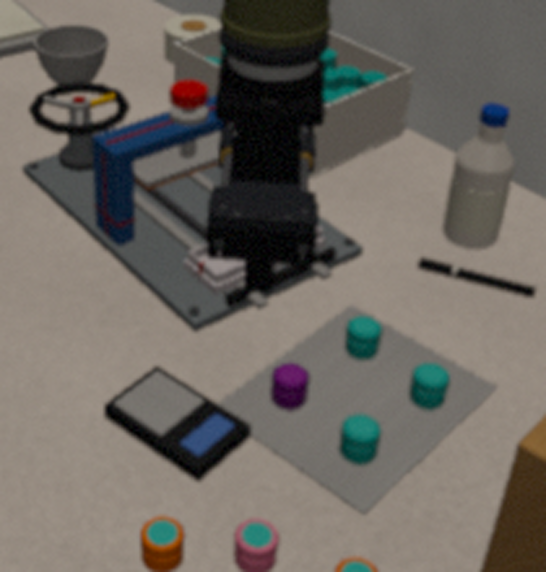

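Run:
```python
from h import *
print(workorder.close_job())
```

```text
the job is handed in; nothing more can be done
None
```

I did the whole sequence and handed the job in at about 75 s on the robot's clock. The hand-in reports no verdict, so these are my own checks.

- **Jars in:** all three teal jars went upright into the carriage, one to a bay.
- **Press position:** I turned the handwheel about 241° by a spoke. From the wrist views in front of and behind the press, the carriage stood about 1 mm short of the red lines. I judged that level and did not correct it.
- **Plunger:** I pushed it until it stopped moving, with the tool 14 mm below the button's raised height and about 21 N on it. It then rose again.
- **Carriage out:** I cranked it back about 5 mm past where it started, because it had not started at its end stop. There the spoke stopped turning, and the carriage did not spring back when I let go.
- **Jars back:** the last pictures show all three teal jars upright on the sheet, within about 1 mm of where they started. The purple jar's measured position is unchanged, and the arm is touching nothing.

Two readings disagreed:
- The side camera's positions are off by about 5 mm in x. I relied on the scene and wrist cameras, which agreed to about 1 mm.
- After the press, the middle jar sat about 5 mm off the centre of its bay. It was still upright, and I picked it up without trouble.

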